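Swing the date stamp round to the waiting egg carton and date it

ROBOT

A 6-joint arm with a two-finger parallel gripper is mounted at the origin on the work surface. World frame = base frame: x ahead of the robot, y to its left, z up, the work surface at z = 0. Lengths are in mm, angles in rad, forces in N, time in s.
With the tool pointing down it reaches from about 275 to 750 mm from the base axis. Payload 10.2 kg.
Tool frame: the origin (TCP) lies at the very end of the fingers, on their centre line; the grasp point (between the pads) lies 19 mm behind it (ctrl.pinch_z is the distance from the TCP to the grasp point, in mm); y points along the fingers, z is the direction in which the jaws open and shut, and the axes are right-handed (so a half turn about y gives the same grasp; the last joint's range is limited). The gripper opens to 85 mm and grips with 20 to 120 N. Pads are 22 mm wide; open, the fingers measure 114 mm over their backs; the gripper's body (76 mm by 85 mm) begins 54 mm behind the grasp point. The pads swing forward as they close: fully open they stand 13 mm farther back than shut.
Start: joints at [1.082, 0.313, 1.498, -0, 1.331, -0.223], TCP at [137.92, 506.566, 231.294] pointing down, gripper open.
Joint ranges: [-2.94, 2.94], [-0.97, 2.17], [0.19, 2.56], [-1.23, 4.37], [0.02, 3.11], [-2.88, 2.88]. Speed limits (rad/s): [2.39, 2.39, 3.01, 3.14, 3.14, 3.14].

INTERFACE

Orientations are given as a unit quaternion [w, x, y, z].
In Python, from rig import sense, eyes, ctrl gives the robot as it stands. The module is installed in compiled form; this text tells all that it offers.
- The arm moves only by the shell command python3 -m handwheel 'ROWS' [FORCE]. ROWS is JSON, a list of rows, each an object of numbers: "grip": the finger opening in mm, from 0 to 85.4; "tx", "ty", "tz": the shift along the tool's x, y, z in mm; "wx", "wy", "wz": the turn, a rotation vector about the tool's x, y, z in rad. In form: [{"grip": .., "tx": .., "ty": .., "tz": .., "wx": .., "wy": .., "wz": ..}, ...]. A call has 1 to 10 rows; each row shifts and turns the commanded pose from where the row before left it, along the tool's axes as they then stand; what a row does not reach is not made up. A row lasts 1/12 s, in which the tool goes at most 41.7 mm and 7.16 degrees, less where a joint would pass 70% of its speed; a pose out of reach is approached as far as the arm can. A call is refused whole if a number of a shift passes 41.7 or a number of a turn 0.125, either way. A call with a gripper value outside its range is refused whole. The fingers move at their own pace and stop on an object; FORCE is the grip in N (left out, the last holds). Time passes only in rows, so rows that do not move let the fingers close. It gives the time, the measured TCP pose, the force and the opening at its end, in the units of the state.
- sense(): the state, without advancing time (a new reading comes with each control period).
- eyes.capture(name): name is "side" or "top" or "wrist"; returns a dict with "pixels" (400x640x3 uint8, red, green, blue), "mtx" (3x3 intrinsics, pixels), "dist" ([k1, k2, p1, p2, k3] as OpenCV has them; the pictures are not rectified), "R" (3x3) and "t" (3): a world point X has camera coordinates R X + t. Camera axes: x right, y down, z forward; pixel columns grow to the right and rows downward; lengths in mm; the calibration is good to about 2 mm. A picture is of the moment at which its call begins. There is no depth.
- ctrl.finish_job(): hands the job in, once; it reports no verdict.
The state is a dict: "time_s": time; "joints": joint angles; "dq": joint speeds; "tau": joint torques, N m; "eef_pos": TCP position; "ee_rot": TCP orientation; "force": force on the tool from outside, world axes, zero at the start; "wrist_torque": the same for the moment, N m; "grip_width": opening from 0.0 (shut) to 1.0 (fully open).
Only numpy, scipy, OpenCV 4.12 (cv2) and the standard library are available. Lean on these libraries where they do the work, as an engineer would, in place of code of your own. Each camera call takes 0.05 s, during which the arm holds its last target.

TASK

The date stamp stands locked over its ink pad, freshly inked, and a closed egg carton waits in one of the two nests beside it. Pull the sprung index pin out by its knob, let the knob go as soon as the arm is off its hole, and push the arm round by its outer end, towards the closed carton, until the pin snaps into the next hole by itself; do not force the arm against the pin. Then press the stamp down onto the lid until it prints, let it spring back up, and leave the carton, the eggs and all else where they are.

Things in the scene. Friction and masses are not known exactly. Their poses are not given: they have to be found in the camera images.
- stand: the dating stand, bolted down: grey base plate 330 x 320 x 10 mm (x from -65 to 265 mm) with a steel column 40 mm thick. Origin on the column's axis at table height, z up. Its x axis runs from the column to the ink pad, its y axis to the left of that
- pivot (a point): on the column's axis, at the top of the flat steel index plate, 110 mm above the table. The plate has three holes on a 75 mm radius about this axis: straight ahead along the stand's x axis (arm over the ink pad) and 30 degrees to the left (+y) and to the right (-y) of it (arm over that nest). The holes are 10 mm wide
- nest_left (a point): centre of the left nest's floor (stand x = 165, y = +95 mm), a low sheet tray, lips 10 mm high, that holds a carton within 4 mm
- nest_right (a point): the same for the right nest (stand x = 165, y = -95 mm)
- swing_arm: aluminium arm swinging on the column about the vertical; origin on the column's axis at table height, x along the arm. Bar 30 mm wide, 122 to 140 mm above the table, ending in a block 46 x 42 mm (117 to 153 mm high, centre 190 mm out) that guides the stamp. Stiff bearing: 0.8 N m to turn, that is 4 N at the stamp, 11 N at the pin knob. It stays where it is left
- index_pin: sprung index pin in the arm, 75 mm out from the column's axis, 8 mm thick (1 mm play in a hole). Home, its tip is 10 mm deep in the plate; pulled up more than 10 mm (at most 18 mm) it is clear and the arm can turn. The spring pulls it down, 5 N at home, 9 N when clear. Origin on the pin's axis, at table height when home
- pin_knob (a point): centre of the pin's round black knob, 33 mm across, 25 mm high (this point 177 mm above the table when home, knob 164 to 189 mm). Once this is 3 mm or more off its place at a hole, the released pin rides on the plate, 10 mm up, and drops into the next hole when it gets there, which stops the arm
- stamp: the date stamp at the arm's outer end, 190 mm from the column's axis: rubber face 50 x 36 mm below, turned wooden handle on top, 30 to 36 mm across, 176 to 232 mm above the table. It slides straight down in the arm, at most 18 mm to its stop, against a spring (2 N at first, 6 N at the end), and springs back. Origin on its axis, at table height when up
- stamp_face (a point): centre of the underside of the stamp's rubber face, 94 mm above the table when up. It meets a carton lid after 14 mm of travel; from there the rubber yields; a push of 12 N on the handle loads the lid with over 4 N (at 17 mm), which prints
- stamp_top (a point): centre of the top of the stamp's handle, 232 mm above the table when up
- ink_pad (a point): centre of the ink pad's top, on a steel block 78 x 58 mm, 77 mm high, 190 mm from the column's axis, where the stamp stands at the start
- carton: the closed grey half-dozen egg carton to be dated, 154 x 108 mm, 68 mm high, long side along the stand's x axis, loose in one of the two nests, lid 80 mm above the table. Origin centre of its underside; the stamp prints in the middle of its lid
- ink_bottle: bystander: white ink refill bottle with a black cap, 34 mm wide, 68 mm high, upright on the near (-x) left part of the stand's base plate
- type_brush: bystander: small wooden brush 110 mm long lying on the near right part of the stand's base plate
- open_tray: bystander: lidless pulp tray of six eggs, 154 x 108 mm, eggs 68 mm high, in the other nest; origin centre of its underside
- spare_a: bystander: closed half-dozen carton like the one to be dated, on the table at the left; spare_b lies on it
- spare_b: bystander: closed half-dozen carton on top of spare_a
- spare_c: bystander: closed half-dozen carton on the table at the right
- jar: bystander: amber glass jar, 72 mm wide, 110 mm high, on the table at the right
Things that resemble listed ones, but are neither listed nor needed, are in the scene too. Leave any purple or turquoise look-alike of the carton alone.

How it is judged:
By the outcome, as a careful person would: the job done as asked, in the order asked, and still so for the second after the job is handed in, with the robot touching nothing.
It also fails if it takes over 64 s, if anything falls off the work surface, if the arm or the gripper's body presses on something with over 40 N, if the wrist force passes 120 N, or if a joint passes its speed limit or range.

## Working session

There is one attempt and no reset: what is moved stays moved. The work goes in short steps, Python scripts to look and compute and a shell command to move; the robot and the scene stay as the last step left them, time stands still between calls to the robot, and variables do not carry over. Pictures are saved under pics/ and viewed, and the job is handed in when it is done.

```bash
mkdir -p pics
cat > h.py <<'E'
import numpy as np, cv2, json
from rig import sense, eyes, ctrl
def cap(name, fn):
    c=eyes.capture(name); cv2.imwrite('pics/'+fn, c['pixels'][:,:,::-1]); 
    np.savez('pics/'+fn[:-4]+'.npz', **{k:np.array(c[k]) for k in c}); return c
def load(fn): return dict(np.load('pics/'+fn+'.npz'))
def proj(c,X):
    r,_=cv2.Rodrigues(np.array(c['R'],float)); return cv2.projectPoints(np.array(X,float).reshape(-1,1,3),r,np.array(c['t'],float),np.array(c['mtx'],float),np.array(c['dist'],float))[0].reshape(-1,2)
def ray(c,uv):
    p=cv2.undistortPoints(np.array([[uv]],float),np.array(c['mtx'],float),np.array(c['dist'],float))[0,0]
    R=np.array(c['R']);d=R.T@np.array([p[0],p[1],1]);o=-R.T@np.array(c['t']);return o,d
def onz(c,uv,z):
    o,d=ray(c,uv);return o+d*(z-o[2])/d[2]
E
python3 - <<'E'
from h import *
for n in ['side','top','wrist']: 
    c=cap(n,n+'0.png'); print(n,-np.array(c['R']).T@c['t'])
print(sense())
E
```

```text
side [ 198.81570504 -717.566662    953.91872121]
top [ 251.95216264   -5.50364099 1224.79512124]
wrist [ 55.66726544 528.46970434 373.64821715]
{'time_s': 0.15, 'joints': array([ 1.08157241e+00,  3.13313830e-01,  1.49821139e+00, -2.13600093e-05,
        1.33100144e+00, -2.23405579e-01]), 'dq': array([-0.00136276, -0.00149548, -0.0021972 ,  0.00082141,  0.0019914 ,
        0.00087127]), 'tau': array([ 9.08304009e-04, -4.12365675e+01, -2.59793437e+01, -1.06927866e-04,
        3.21894811e-03, -7.07821343e-06]), 'eef_pos': array([137.8514405 , 506.39523153, 230.88971902]), 'ee_rot': array([-0.70055863,  0.7011827 , -0.09381105,  0.09359442]), 'force': array([0.5502112 , 0.65416389, 0.11481344]), 'wrist_torque': array([ 0.00057169,  0.03782512, -0.01428566]), 'grip_width': 1.0040940864967247}
```

View pics/side0.png

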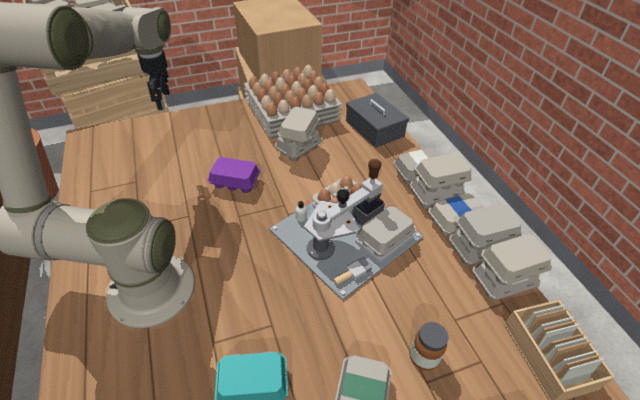

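View pics/top0.png

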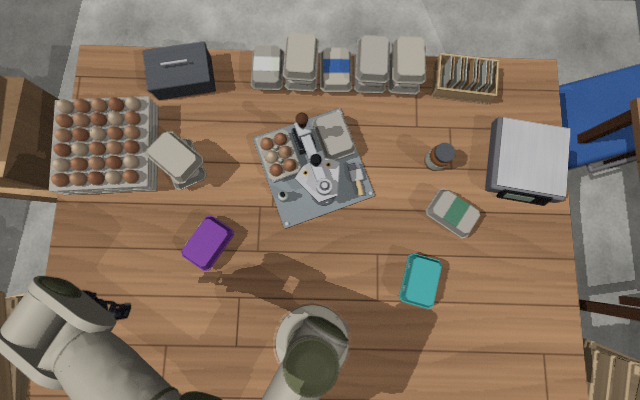

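View pics/wrist0.png

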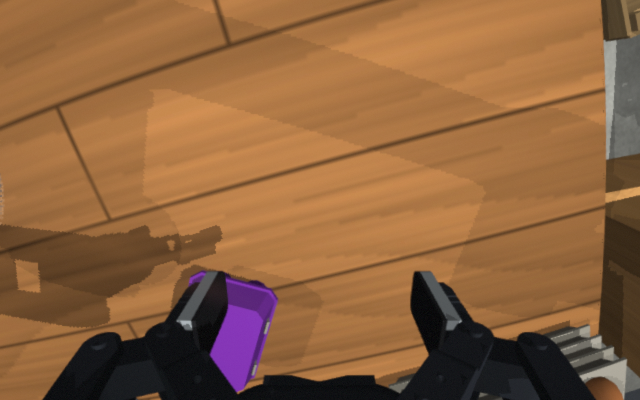

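The top view shows the robot base near (312,340), the stand plate around (315,165) and the stamp at (302,120). The pin knob is at (316,160) and the column at (323,185). The closed carton is at (335,135), which is the right nest (-y), and the egg tray at (278,157) is in the left. I'll zoom in to measure.

Run:
```python
from h import *
for n,(x0,y0,w,h) in {'top':(245,100,140,135),'side':(265,150,165,150)}.items():
    c=load(n+'0'); p=c['pixels'][y0:y0+h,x0:x0+w,::-1]
    cv2.imwrite(f'pics/z{n}0.png',cv2.resize(p,None,fx=4,fy=4,interpolation=cv2.INTER_CUBIC))
```

```text
(no output)
```

View pics/ztop0.png

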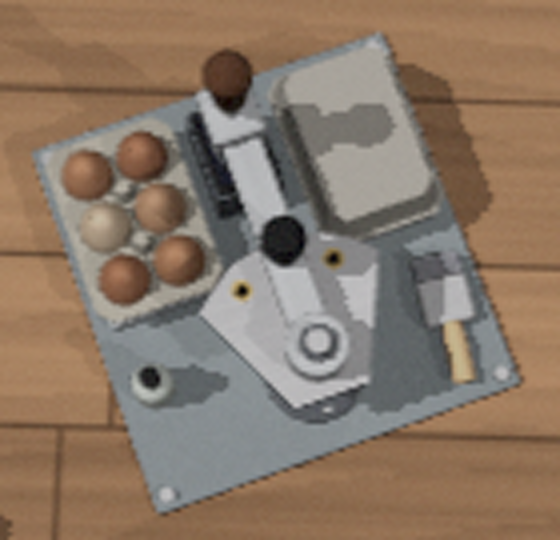

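View pics/zside0.png

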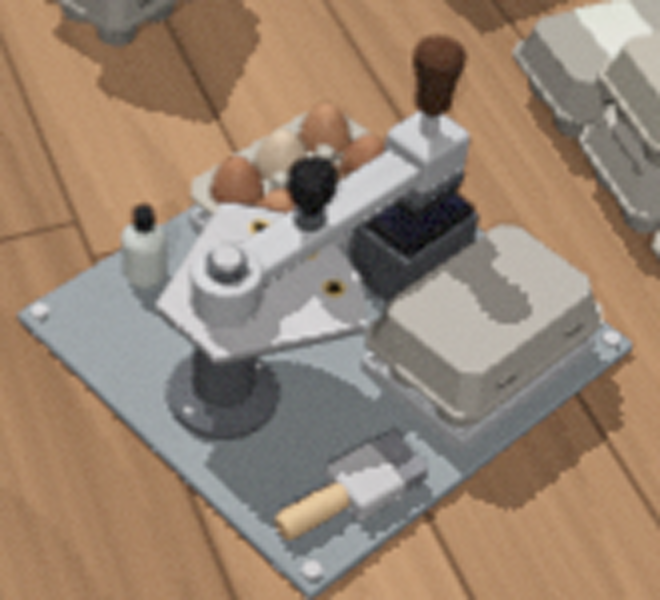

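Run:
```python
from h import *
from scipy.optimize import least_squares
t=load('top0'); s=load('side0')
Z=lambda u,v:(245+(u+.5)/4-.5,100+(v+.5)/4-.5)
Y=lambda u,v:(265+(u+.5)/4-.5,150+(v+.5)/4-.5)
obs=[(t,Z(35,152),(265,160,10)),(t,Z(380,35),(265,-160,10)),(t,Z(520,380),(-65,-160,10)),(t,Z(163,512),(-65,160,10)),
(s,Y(22,318),(-65,160,10)),(s,Y(312,596),(-65,-160,10)),(s,Y(630,345),(265,-160,10)),
(t,Z(283,241),(75,0,177)),(s,Y(312,184),(75,0,177)),(t,Z(228,75),(190,0,222)),(s,Y(440,52),(190,0,229)),(t,Z(241,291),(75*.866,37.5,110)),(t,Z(333,258),(75*.866,-37.5,110)),(s,Y(259,227),(75*.866,37.5,110)),(s,Y(333,288),(75*.866,-37.5,110))]
def w(p,X):
    c,q=np.cos(p[2]),np.sin(p[2]);return np.array([p[0]+c*X[0]-q*X[1],p[1]+q*X[0]+c*X[1],X[2]])
f=lambda p:np.concatenate([proj(c,w(p,X))[0]-u for c,u,X in obs])
r=least_squares(f,[450,0,.35],loss='soft_l1');print(r.x,r.fun.reshape(-1,2).round(1))
for n,X in dict(knob=(75,0,177),stamp=(190,0,232),knobR=(75*.866,-37.5,187),stampR=(190*.866,-95,232)).items(): print(n,w(r.x,X).round(1))
np.save('pose.npy',r.x)
```

```text
[ 4.68782806e+02 -2.42186067e+01  3.80060172e-01] [[-1.3  0. ]
 [ 0.4 -1. ]
 [ 0.7  0.9]
 [-1.1  1.3]
 [-1.6 -1.2]
 [ 0.2  0.4]
 [ 1.6 -0.7]
 [ 0.2  0. ]
 [ 0.3 -0.5]
 [-0.1  0.4]
 [ 0.4 -0.8]
 [ 0.4  0.3]
 [ 0.2  0.5]
 [ 0.3  0.3]
 [ 0.5  0.3]]
knob [538.4   3.6 177. ]
stamp [645.2  46.3 232. ]
knobR [543.  -34.9 187. ]
stampR [656.8 -51.4 232. ]
```

Run:
```python
from h import *
from scipy.optimize import least_squares
t=load('top0'); s=load('side0')
print(t['mtx'],t['dist'],s['mtx'][0,0])
Z=lambda u,v:(245+(u+.5)/4-.5,100+(v+.5)/4-.5)
Y=lambda u,v:(265+(u+.5)/4-.5,150+(v+.5)/4-.5)
for n,c,u,z in [('FL',t,Z(35,152),10),('FR',t,Z(380,35),10),('NR',t,Z(520,380),10),('NL',t,Z(163,512),10),('NLs',s,Y(22,318),10),('NRs',s,Y(312,596),10),('FRs',s,Y(630,345),10),
 ('hL',t,Z(241,291),110),('hR',t,Z(333,258),110),('hLs',s,Y(259,227),110),('hRs',s,Y(333,288),110)]: print(n,onz(c,u,z).round(1))
def tri(a,b):
    A=[];B=[]
    M=np.zeros((3,3));v=np.zeros(3)
    for c,u in (a,b):
        o,d=ray(c,u);d/=np.linalg.norm(d);P=np.eye(3)-np.outer(d,d);M+=P;v+=P@o
    return np.linalg.solve(M,v).round(1)
print('hL',tri((t,Z(241,291)),(s,Y(259,227))),'hR',tri((t,Z(333,258)),(s,Y(333,288))))
print('knob',tri((t,Z(283,241)),(s,Y(312,184))),'handle',tri((t,Z(228,75)),(s,Y(440,56))))
print('column',tri((t,Z(318,341)),(s,Y(227,260))))
```

```text
[[371.72173115   0.         321.80691062]
 [  0.         371.72173115 194.41534609]
 [  0.           0.           1.        ]] [0.01557083 0.         0.         0.         0.        ] 419.7522668157513
FL [655.8 218.3  10. ]
FR [770.4 -73.   10. ]
NR [ 470.8 -194.7   10. ]
NL [353.2  96.9  10. ]
NLs [352.4  93.9  10. ]
NRs [ 467.8 -195.8   10. ]
FRs [768.4 -75.2  10. ]
hL [516.2  35.8 110. ]
hR [544.4 -34.3 110. ]
hLs [514.8  36.1 110. ]
hRs [542.  -33.6 110. ]
hL [515.5  35.9 110.2] hR [543.  -34.1 110.6]
knob [538.5   4.2 174.7] handle [645.5  46.2 222.9]
column [469.2 -23.5 152.9]
```

```bash
cat >> h.py <<'E'
from scipy.spatial.transform import Rotation as Ro
P0=np.load('pose.npy')
def W(X,ang=0):
    a=P0[2]+ang;c,q=np.cos(a),np.sin(a);return np.array([P0[0]+c*X[0]-q*X[1],P0[1]+q*X[0]+c*X[1],X[2]])
def tool():
    s=sense();q=np.array(s['ee_rot']);return s,Ro.from_quat(q[[1,2,3,0]])
def goal(pos,ang=0,rot=True):
    """pos world; tool z along tangential (-sin,cos) of arm angle ang; prints shift in tool frame now, after turning, and turn"""
    s,R=tool();a=P0[2]+ang
    z=np.array([-np.sin(a),np.cos(a),0]);y=np.array([0,0,-1.])
    best=None
    for sg in (1,-1):
        zz=sg*z;T=np.stack([np.cross(y,zz),y,zz],1)
        rv=(R.inv()*Ro.from_matrix(T)).as_rotvec()
        if best is None or np.linalg.norm(rv)<np.linalg.norm(best[0]): best=(rv,T)
    d=np.array(pos)-s['eef_pos']
    print('t',s['time_s'],'pos',np.round(s['eef_pos'],1),'F',np.round(s['force'],1),'grip',round(s['grip_width'],2),'j',np.round(s['joints'],2))
    print('rotvec tool',best[0].round(3),'| d world',d.round(1),'| tool now',R.inv().apply(d).round(1),'| in goal frame',(best[1].T@d).round(1))
    print('axes x,y,z now',R.as_matrix().T.round(2).tolist())
E
python3 - <<'E'
from h import *
goal(W((75,0,158)))
E
```

```text
t 0.15 pos [137.9 506.4 230.9] F [0.6 0.7 0.1] grip 1.0 j [ 1.08  0.31  1.5  -0.    1.33 -0.22]
rotvec tool [ 0.001 -0.646 -0.   ] | d world [ 400.6 -502.8  -72.9] | tool now [ 518.6   73.1 -379.8] | in goal frame [ 185.5   72.9 -615.5]
axes x,y,z now [[0.96, -0.26, -0.0], [-0.0, -0.0, -1.0], [0.26, 0.96, -0.0]]
```

```bash
python3 -m handwheel '[{"grip":85,"ty":-12,"wy":-0.108},{"grip":85,"ty":-12,"wy":-0.108},{"grip":85,"ty":-12,"wy":-0.108},{"grip":85,"ty":-12,"wy":-0.108},{"grip":85,"ty":-12,"wy":-0.108},{"grip":85,"ty":-12,"wy":-0.106}]' 40
python3 -m handwheel '[{"tx":10,"tz":-30},{"tx":10,"tz":-34},{"tx":10,"tz":-34},{"tx":10,"tz":-34},{"tx":10,"tz":-34},{"tx":10,"tz":-34},{"tx":10,"tz":-34},{"tx":10,"tz":-34},{"tx":10,"tz":-34},{"tx":10,"tz":-34}]'
python3 -c "
from h import *
goal(W((75,0,158)))"
```

```text
t 0.15 pos [137.9 506.4 230.9] F [0.6 0.7 0.1] grip 1.0 j [ 1.08  0.31  1.5  -0.    1.33 -0.22]
rotvec tool [ 0.001 -0.646 -0.   ] | d world [ 400.6 -502.8  -72.9] | tool now [ 518.6   73.1 -379.8] | in goal frame [ 185.5   72.9 -615.5]
axes x,y,z now [[0.96, -0.26, -0.0], [-0.0, -0.0, -1.0], [0.26, 0.96, -0.0]]invalid input
invalid input
```

```bash
python3 -m handwheel '[{"grip":85,"tx":0,"ty":-12,"tz":0,"wx":0,"wy":-0.108,"wz":0},{"grip":85,"tx":0,"ty":-12,"tz":0,"wx":0,"wy":-0.108,"wz":0},{"grip":85,"tx":0,"ty":-12,"tz":0,"wx":0,"wy":-0.108,"wz":0},{"grip":85,"tx":0,"ty":-12,"tz":0,"wx":0,"wy":-0.108,"wz":0},{"grip":85,"tx":0,"ty":-12,"tz":0,"wx":0,"wy":-0.108,"wz":0},{"grip":85,"tx":0,"ty":-12,"tz":0,"wx":0,"wy":-0.106,"wz":0}]' 40
python3 -c "
from h import *
goal(W((75,0,158)))"
```

```text
time_s: 0.65
eef_pos: [137.8, 506.4, 303.6]
ee_rot: [-0.694, 0.694, 0.135, -0.136]
force: [0.9, -0.5, 0.4]
grip_width: 0.997
t 0.65 pos [137.8 506.4 303.6] F [ 0.9 -0.5  0.4] grip 1.0 j [ 1.08  0.27  1.36 -0.    1.51 -0.87]
rotvec tool [ 0.     0.005 -0.   ] | d world [ 400.6 -502.8 -145.6] | tool now [ 182.1  145.8 -616.5] | in goal frame [ 185.5  145.6 -615.6]
axes x,y,z now [[0.93, 0.38, -0.0], [-0.0, -0.0, -1.0], [-0.38, 0.93, -0.0]]
```

```bash
python3 -m handwheel '[{"grip":85,"tx":10,"ty":0,"tz":-34,"wx":0,"wy":0,"wz":0},{"grip":85,"tx":10,"ty":0,"tz":-34,"wx":0,"wy":0,"wz":0},{"grip":85,"tx":10,"ty":0,"tz":-34,"wx":0,"wy":0,"wz":0},{"grip":85,"tx":10,"ty":0,"tz":-34,"wx":0,"wy":0,"wz":0},{"grip":85,"tx":10,"ty":0,"tz":-34,"wx":0,"wy":0,"wz":0},{"grip":85,"tx":10,"ty":0,"tz":-34,"wx":0,"wy":0,"wz":0},{"grip":85,"tx":10,"ty":0,"tz":-34,"wx":0,"wy":0,"wz":0},{"grip":85,"tx":10,"ty":0,"tz":-34,"wx":0,"wy":0,"wz":0},{"grip":85,"tx":10,"ty":0,"tz":-34,"wx":0,"wy":0,"wz":0},{"grip":85,"tx":10,"ty":0,"tz":-34,"wx":0,"wy":0,"wz":0}]'
python3 -c "
from h import *
goal(W((75,0,158)))"
```

```text
time_s: 1.48
eef_pos: [357.6, 226.4, 303.3]
ee_rot: [0.694, -0.694, -0.134, 0.134]
force: [-0.1, 0.2, 0.2]
grip_width: 0.996
t 1.4833 pos [357.6 226.4 303.3] F [-0.1  0.2  0.2] grip 1.0 j [ 0.29  0.04  1.64  0.    1.46 -1.67]
rotvec tool [-0.  0. -0.] | d world [ 180.9 -222.8 -145.3] | tool now [  85.3  145.2 -274. ] | in goal frame [  85.3  145.3 -274. ]
axes x,y,z now [[0.93, 0.37, -0.0], [-0.0, 0.0, -1.0], [-0.37, 0.93, 0.0]]
```

```bash
python3 -m handwheel '[{"grip":85,"tx":11,"ty":0,"tz":-34,"wx":0,"wy":0,"wz":0},{"grip":85,"tx":11,"ty":0,"tz":-34,"wx":0,"wy":0,"wz":0},{"grip":85,"tx":11,"ty":0,"tz":-34,"wx":0,"wy":0,"wz":0},{"grip":85,"tx":11,"ty":0,"tz":-34,"wx":0,"wy":0,"wz":0},{"grip":85,"tx":11,"ty":0,"tz":-34,"wx":0,"wy":0,"wz":0},{"grip":85,"tx":11,"ty":0,"tz":-34,"wx":0,"wy":0,"wz":0},{"grip":85,"tx":11,"ty":0,"tz":-34,"wx":0,"wy":0,"wz":0},{"grip":85,"tx":8,"ty":0,"tz":-36,"wx":0,"wy":0,"wz":0},{"grip":85,"tx":0,"ty":0,"tz":0,"wx":0,"wy":0,"wz":0},{"grip":85,"tx":0,"ty":0,"tz":0,"wx":0,"wy":0,"wz":0}]'
python3 -c "
from h import *
goal(W((75,0,158)))
cap('wrist','w1.png')"
```

```text
time_s: 2.32
eef_pos: [537.9, 3.8, 302.4]
ee_rot: [0.695, -0.694, -0.132, 0.133]
force: [0.3, 0.0, -0.7]
grip_width: 0.996
t 2.3167 pos [537.9   3.8 302.4] F [ 0.3  0.  -0.7] grip 1.0 j [-0.21  0.3   1.33  0.    1.51 -2.16]
rotvec tool [-0.001 -0.002 -0.001] | d world [   0.5   -0.2 -144.4] | tool now [  0.6 144.4  -0.5] | in goal frame [  0.4 144.4  -0.4]
axes x,y,z now [[0.93, 0.37, -0.0], [-0.0, 0.0, -1.0], [-0.37, 0.93, 0.0]]
```

View pics/w1.png

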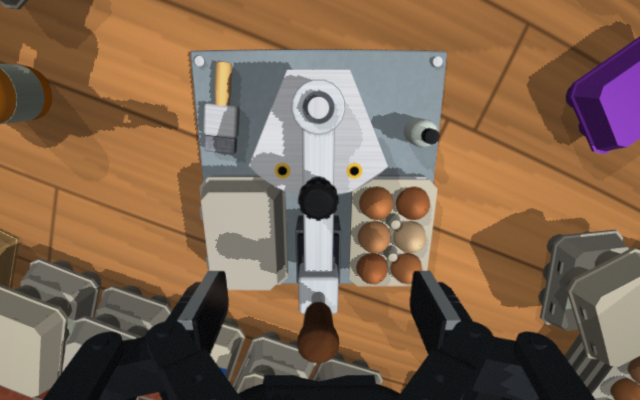

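```bash
python3 -c "
from h import *
c=load('w1');print(-c['R'].T@c['t'])
for X in [(75,0,189),(75,0,177),(190,0,232),(0,0,153)]: print(X,proj(c,W(X)))
print(proj(c,sense()['eef_pos']))"
```

```text
[458.92923442 -27.41382994 445.28901573]
(75, 0, 189) [[317.74026831 203.65890539]]
(75, 0, 177) [[317.76073904 199.25039489]]
(190, 0, 232) [[318.18761665 352.15492216]]
(0, 0, 153) [[317.48822551 107.73774622]]
[[320.65457489 275.18084485]]
```

The wrist view agrees with the fitted pose. The knob is at (318,200), predicted (318,200), and the handle top is at about (318,345), close to its prediction. Descending onto the knob.

```bash
python3 -m handwheel '[{"grip":65,"tx":0,"ty":25,"tz":0,"wx":0,"wy":0,"wz":0},{"grip":65,"tx":0,"ty":30,"tz":0,"wx":0,"wy":0,"wz":0},{"grip":65,"tx":0,"ty":30,"tz":0,"wx":0,"wy":0,"wz":0},{"grip":65,"tx":0,"ty":25,"tz":0,"wx":0,"wy":0,"wz":0},{"grip":65,"tx":0,"ty":15,"tz":0,"wx":0,"wy":0,"wz":0},{"grip":65,"tx":0,"ty":10,"tz":0,"wx":0,"wy":0,"wz":0},{"grip":65,"tx":0,"ty":6,"tz":0,"wx":0,"wy":0,"wz":0},{"grip":65,"tx":0,"ty":3,"tz":0,"wx":0,"wy":0,"wz":0},{"grip":65,"tx":0,"ty":0,"tz":0,"wx":0,"wy":0,"wz":0},{"grip":65,"tx":0,"ty":0,"tz":0,"wx":0,"wy":0,"wz":0}]'
python3 -c "
from h import *
goal(W((75,0,158)))
cap('side','s1.png');c=load('s1');cv2.imwrite('pics/s1z.png',cv2.resize(c['pixels'][110:260,250:420,::-1],None,fx=4,fy=4))"
```

```text
time_s: 3.2
eef_pos: [537.9, 5.2, 160.2]
ee_rot: [-0.694, 0.695, 0.134, -0.133]
force: [0.6, -0.1, 0.6]
grip_width: 0.759
t 3.2 pos [537.9   5.2 160.2] F [ 0.6 -0.1  0.6] grip 0.76 j [-0.21  0.41  1.56 -0.    1.17 -2.16]
rotvec tool [0.001 0.    0.001] | d world [ 0.5 -1.6 -2.2] | tool now [-0.1  2.2 -1.6] | in goal frame [-0.1  2.2 -1.6]
axes x,y,z now [[0.93, 0.37, 0.0], [0.0, -0.0, -1.0], [-0.37, 0.93, -0.0]]
```

View pics/s1z.png

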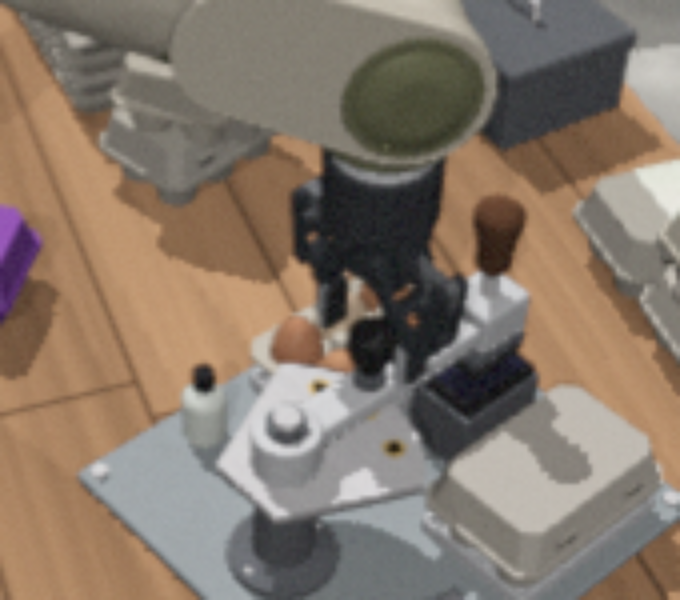

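The knob, at zoom (370,345), is between the fingers, and the wrist clears the handle. Closing.

```bash
python3 -m handwheel '[{"grip":65,"tx":0,"ty":1,"tz":-1,"wx":0,"wy":0,"wz":0},{"grip":20,"tx":0,"ty":0,"tz":0,"wx":0,"wy":0,"wz":0},{"grip":20,"tx":0,"ty":0,"tz":0,"wx":0,"wy":0,"wz":0},{"grip":20,"tx":0,"ty":0,"tz":0,"wx":0,"wy":0,"wz":0},{"grip":20,"tx":0,"ty":0,"tz":0,"wx":0,"wy":0,"wz":0},{"grip":20,"tx":0,"ty":0,"tz":0,"wx":0,"wy":0,"wz":0}]' 45
python3 -c "
from h import *
goal(W((75,0,158)))"
```

```text
time_s: 3.75
eef_pos: [538.3, 3.5, 158.8]
ee_rot: [-0.694, 0.695, 0.134, -0.133]
force: [0.2, -4.6, 4.2]
grip_width: 0.377
t 3.75 pos [538.3   3.5 158.8] F [ 0.2 -4.6  4.2] grip 0.38 j [-0.21  0.41  1.56 -0.    1.17 -2.16]
rotvec tool [0.002 0.    0.001] | d world [ 0.1  0.1 -0.8] | tool now [0.1 0.8 0. ] | in goal frame [0.1 0.8 0. ]
axes x,y,z now [[0.93, 0.37, 0.0], [0.0, -0.0, -1.0], [-0.37, 0.93, -0.0]]
```

```bash
python3 -m handwheel '[{"grip":20,"tx":0,"ty":-4,"tz":0,"wx":0,"wy":0,"wz":0},{"grip":20,"tx":0,"ty":-4,"tz":0,"wx":0,"wy":0,"wz":0},{"grip":20,"tx":0,"ty":-4,"tz":0,"wx":0,"wy":0,"wz":0},{"grip":20,"tx":0,"ty":-2,"tz":0,"wx":0,"wy":0,"wz":0},{"grip":20,"tx":0,"ty":0,"tz":0,"wx":0,"wy":0,"wz":0},{"grip":20,"tx":0,"ty":0,"tz":0,"wx":0,"wy":0,"wz":0}]'
python3 -c "
from h import *
goal(W((75,0,172)))
cap('side','s2.png');c=load('s2');cv2.imwrite('pics/s2z.png',cv2.resize(c['pixels'][110:260,250:420,::-1],None,fx=4,fy=4))"
```

```text
time_s: 4.25
eef_pos: [538.1, 3.5, 171.1]
ee_rot: [-0.694, 0.695, 0.133, -0.134]
force: [7.0, -6.1, -9.7]
grip_width: 0.371
t 4.25 pos [538.1   3.5 171.1] F [ 7.  -6.1 -9.7] grip 0.37 j [-0.21  0.4   1.55 -0.    1.2  -2.16]
rotvec tool [ 0.001  0.    -0.001] | d world [0.3 0.1 0.9] | tool now [ 0.3 -0.9 -0. ] | in goal frame [ 0.3 -0.9 -0. ]
axes x,y,z now [[0.93, 0.37, -0.0], [-0.0, -0.0, -1.0], [-0.37, 0.93, -0.0]]
```

View pics/s2z.png

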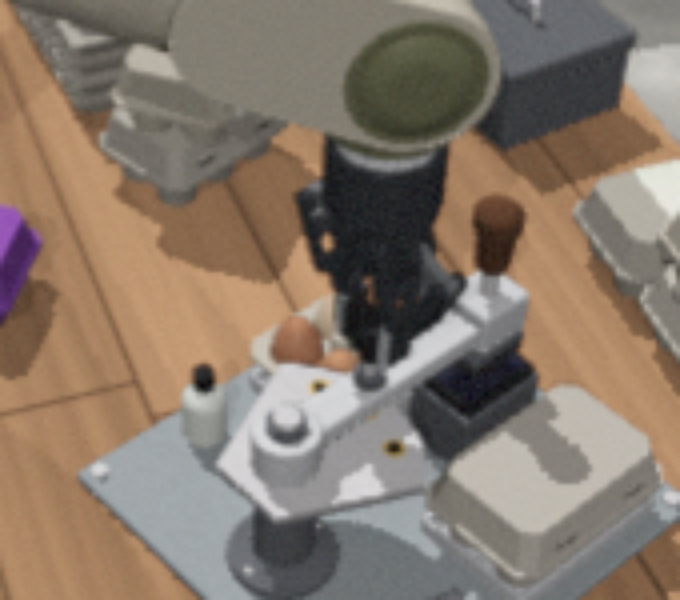

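The pin's shaft shows at (382,350) in the zoom, and the downward force of about 9.7 N matches a clear pin. Turning the arm right a few mm.

```bash
python3 -m handwheel '[{"grip":20,"tx":0,"ty":-1,"tz":0,"wx":0,"wy":0,"wz":0},{"grip":20,"tx":0,"ty":0,"tz":-2,"wx":0,"wy":0,"wz":0},{"grip":20,"tx":0,"ty":0,"tz":-2,"wx":0,"wy":0,"wz":0},{"grip":20,"tx":0,"ty":0,"tz":-2,"wx":0,"wy":0,"wz":0},{"grip":20,"tx":0,"ty":0,"tz":0,"wx":0,"wy":0,"wz":0}]'
python3 -c "
from h import *
goal(W((75,0,172)))"
```

```text
time_s: 4.72
eef_pos: [538.7, 1.8, 171.2]
ee_rot: [0.697, -0.692, -0.132, 0.135]
force: [0.1, 14.9, -10.9]
grip_width: 0.373
t 4.7167 pos [538.7   1.8 171.2] F [  0.1  14.9 -10.9] grip 0.37 j [-0.22  0.4   1.54  0.01  1.21 -2.17]
rotvec tool [-0.009 -0.001 -0.002] | d world [-0.2  1.8  0.8] | tool now [ 0.4 -0.8  1.8] | in goal frame [ 0.5 -0.8  1.8]
axes x,y,z now [[0.93, 0.37, -0.0], [-0.01, 0.01, -1.0], [-0.37, 0.93, 0.01]]
```

```bash
python3 -m handwheel '[{"grip":20,"tx":0,"ty":-2,"tz":0,"wx":0,"wy":0,"wz":0},{"grip":20,"tx":0,"ty":0,"tz":-2,"wx":0,"wy":0,"wz":0},{"grip":20,"tx":0,"ty":0,"tz":0,"wx":0,"wy":0,"wz":0}]'
python3 -c "
from h import *
goal(W((75,0,172)))
cap('side','s3.png');c=load('s3');cv2.imwrite('pics/s3z.png',cv2.resize(c['pixels'][110:260,250:420,::-1],None,fx=4,fy=4))"
```

```text
time_s: 4.97
eef_pos: [539.5, 0.4, 173.2]
ee_rot: [0.697, -0.691, -0.132, 0.135]
force: [0.8, 17.8, -11.3]
grip_width: 0.372
t 4.9667 pos [5.395e+02 4.000e-01 1.732e+02] F [  0.8  17.8 -11.3] grip 0.37 j [-0.22  0.4   1.53  0.01  1.21 -2.17]
rotvec tool [-0.009 -0.    -0.001] | d world [-1.1  3.2 -1.2] | tool now [0.1 1.2 3.3] | in goal frame [0.1 1.2 3.4]
axes x,y,z now [[0.93, 0.37, -0.0], [-0.0, 0.01, -1.0], [-0.37, 0.93, 0.01]]
```

View pics/s3z.png

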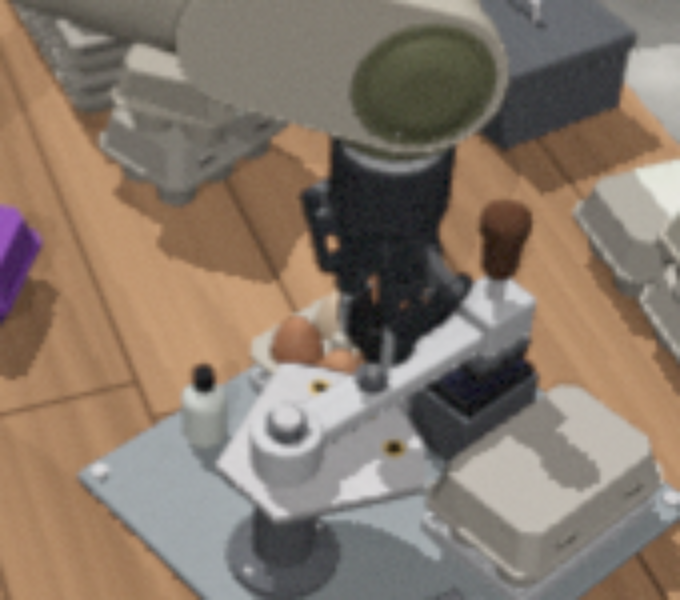

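The handle moved from (498,215) to (505,222) in the zoom, so the arm is turning. A few mm more before letting go.

```bash
python3 -m handwheel '[{"grip":20,"tx":0,"ty":0,"tz":-2,"wx":0,"wy":0,"wz":0},{"grip":20,"tx":0,"ty":0,"tz":-2,"wx":0,"wy":0,"wz":0},{"grip":20,"tx":0,"ty":0,"tz":0,"wx":0,"wy":0,"wz":0}]'
python3 -c "
from h import *
goal(W((75,0,172)))
cap('side','s4.png');c=load('s4');cv2.imwrite('pics/s4z.png',cv2.resize(c['pixels'][110:260,250:420,::-1],None,fx=4,fy=4))"
```

```text
time_s: 5.27
eef_pos: [541.4, -3.0, 173.2]
ee_rot: [0.698, -0.691, -0.133, 0.134]
force: [3.1, 19.7, -10.7]
grip_width: 0.373
t 5.2667 pos [541.4  -3.  173.2] F [  3.1  19.7 -10.7] grip 0.37 j [-0.23  0.4   1.53  0.01  1.22 -2.18]
rotvec tool [-0.009 -0.    -0.   ] | d world [-3.   6.6 -1.2] | tool now [-0.3  1.3  7.2] | in goal frame [-0.3  1.2  7.3]
axes x,y,z now [[0.93, 0.37, -0.0], [-0.0, 0.01, -1.0], [-0.37, 0.93, 0.01]]
```

View pics/s4z.png

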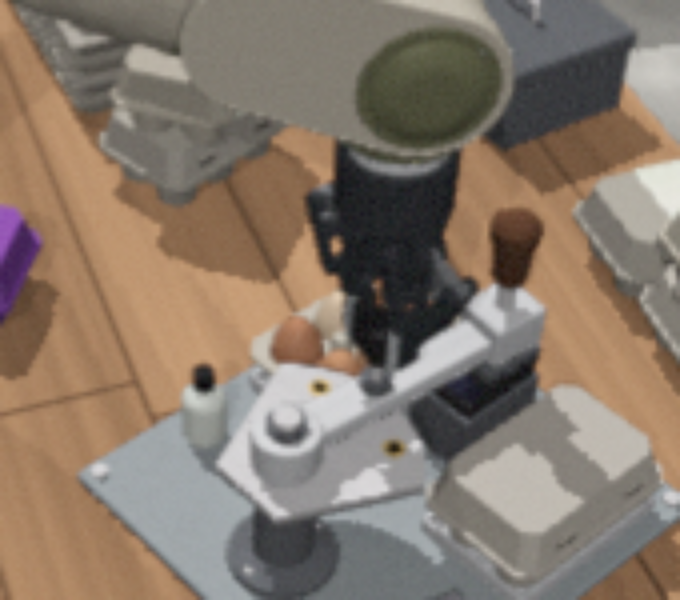

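The handle is now at (515,235), and the tool sits about 7 mm along the arc. Opening the fingers and rising.

```bash
python3 -m handwheel '[{"grip":20,"tx":0,"ty":0,"tz":2,"wx":0,"wy":0,"wz":0},{"grip":60,"tx":0,"ty":0,"tz":0,"wx":0,"wy":0,"wz":0},{"grip":60,"tx":0,"ty":0,"tz":0,"wx":0,"wy":0,"wz":0},{"grip":60,"tx":0,"ty":0,"tz":0,"wx":0,"wy":0,"wz":0},{"grip":60,"tx":0,"ty":0,"tz":0,"wx":0,"wy":0,"wz":0}]'
python3 -c "
from h import *
goal(W((75,0,172)))
cap('side','s5.png');c=load('s5');cv2.imwrite('pics/s5z.png',cv2.resize(c['pixels'][110:260,250:420,::-1],None,fx=4,fy=4))"
```

```text
time_s: 5.73
eef_pos: [541.7, -5.3, 175.5]
ee_rot: [-0.694, 0.694, 0.134, -0.133]
force: [0.5, 0.1, 0.3]
grip_width: 0.705
t 5.7333 pos [541.7  -5.3 175.5] F [0.5 0.1 0.3] grip 0.7 j [-0.23  0.4   1.53  0.    1.21 -2.18]
rotvec tool [ 0. -0.  0.] | d world [-3.3  8.9 -3.5] | tool now [0.3 3.5 9.5] | in goal frame [0.3 3.5 9.5]
axes x,y,z now [[0.93, 0.37, 0.0], [0.0, -0.0, -1.0], [-0.37, 0.93, -0.0]]
```

View pics/s5z.png

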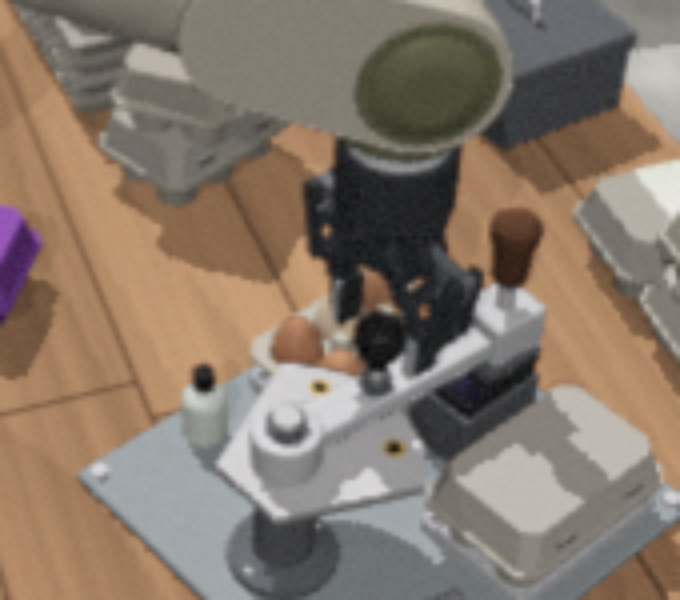

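The knob stands raised on the plate, with its collar visible at (375,380), and the arm is off the hole. I'll work out the arm angle, then rise and go over the handle.

```bash
python3 -c "
from h import *
c=load('s5')
for d in range(0,-12,-1): 
  a=np.radians(d); print(d,(4*(proj(c,[W((190,0,229),a),W((75,0,187),a)])-[250,110])).round(0).tolist())
goal(W((190,0,290),np.radians(-6)),np.radians(-6))
"
```

```text
0 [[500.0, 207.0], [373.0, 329.0]]
-1 [[504.0, 210.0], [374.0, 331.0]]
-2 [[507.0, 212.0], [375.0, 332.0]]
-3 [[511.0, 215.0], [377.0, 333.0]]
-4 [[514.0, 217.0], [378.0, 334.0]]
-5 [[517.0, 220.0], [379.0, 335.0]]
-6 [[521.0, 223.0], [381.0, 336.0]]
-7 [[524.0, 225.0], [382.0, 337.0]]
-8 [[527.0, 228.0], [383.0, 338.0]]
-9 [[530.0, 231.0], [384.0, 340.0]]
-10 [[534.0, 234.0], [385.0, 341.0]]
-11 [[537.0, 236.0], [386.0, 342.0]]
t 5.7833 pos [541.7  -5.3 175.5] F [-0.6 -1.   0.3] grip 0.71 j [-0.23  0.4   1.53  0.    1.21 -2.18]
rotvec tool [0.    0.105 0.   ] | d world [109.9  32.8 114.5] | tool now [ 114.3 -114.4  -10.4] | in goal frame [ 114.7 -114.5    1.6]
axes x,y,z now [[0.93, 0.37, 0.0], [0.0, -0.0, -1.0], [-0.37, 0.93, -0.0]]
```

```bash
python3 -m handwheel '[{"grip":70,"tx":0,"ty":-15,"tz":0,"wx":0,"wy":0,"wz":0},{"grip":70,"tx":0,"ty":-30,"tz":0,"wx":0,"wy":0,"wz":0},{"grip":70,"tx":0,"ty":-35,"tz":0,"wx":0,"wy":0,"wz":0},{"grip":70,"tx":0,"ty":-35,"tz":0,"wx":0,"wy":0.087,"wz":0},{"grip":70,"tx":25,"ty":0,"tz":3,"wx":0,"wy":0,"wz":0},{"grip":70,"tx":35,"ty":0,"tz":0,"wx":0,"wy":0,"wz":0},{"grip":70,"tx":35,"ty":0,"tz":0,"wx":0,"wy":0,"wz":0},{"grip":70,"tx":20,"ty":0,"tz":0,"wx":0,"wy":0,"wz":0},{"grip":70,"tx":0,"ty":0,"tz":0,"wx":0,"wy":0,"wz":0},{"grip":70,"tx":0,"ty":0,"tz":0,"wx":0,"wy":0,"wz":0}]'
python3 -c "
from h import *
goal(W((190,0,190),np.radians(-5)),np.radians(-5))
c=cap('wrist','w6.png')
for d in (-4,-5,-6): print(d,proj(c,[W((190,0,232),np.radians(d)),W((75,0,200),np.radians(d))]).round(0).tolist())
print(proj(c,sense()['eef_pos']))
"
```

```text
time_s: 6.62
eef_pos: [651.0, 31.0, 289.4]
ee_rot: [0.7, -0.699, -0.103, 0.104]
force: [0.2, 0.1, 0.9]
grip_width: 0.819
t 6.6167 pos [651.   31.  289.4] F [0.2 0.1 0.9] grip 0.82 j [-0.13  0.59  0.94 -0.    1.61 -2.  ]
rotvec tool [-0.     0.001 -0.001] | d world [ -0.3  -0.4 -99.4] | tool now [-0.3 99.4 -0.3] | in goal frame [-0.4 99.4 -0.3]
axes x,y,z now [[0.96, 0.29, -0.0], [-0.0, 0.0, -1.0], [-0.29, 0.96, 0.0]]
-4 [[323.0, 229.0], [320.0, 47.0]]
-5 [[318.0, 229.0], [318.0, 47.0]]
-6 [[313.0, 229.0], [316.0, 47.0]]
[[318.16012264 274.43945196]]
```

View pics/w6.png

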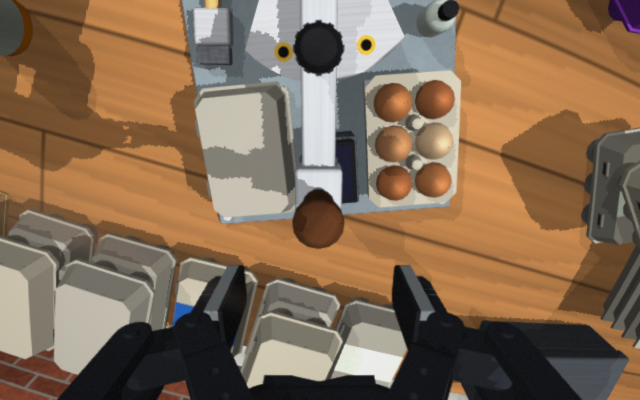

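The handle is centred at (318,222) and the knob at (318,47), so the arm is at -5° and between the fingers. Descending around the handle.

```bash
python3 -m handwheel '[{"grip":70,"tx":0,"ty":20,"tz":0,"wx":0,"wy":0,"wz":0},{"grip":70,"tx":0,"ty":25,"tz":0,"wx":0,"wy":0,"wz":0},{"grip":70,"tx":0,"ty":25,"tz":0,"wx":0,"wy":0,"wz":0},{"grip":70,"tx":0,"ty":15,"tz":0,"wx":0,"wy":0,"wz":0},{"grip":70,"tx":0,"ty":10,"tz":0,"wx":0,"wy":0,"wz":0},{"grip":70,"tx":0,"ty":4,"tz":0,"wx":0,"wy":0,"wz":0},{"grip":70,"tx":0,"ty":0,"tz":0,"wx":0,"wy":0,"wz":0},{"grip":70,"tx":0,"ty":0,"tz":-6,"wx":0,"wy":0,"wz":0},{"grip":70,"tx":0,"ty":0,"tz":-5,"wx":0,"wy":0,"wz":0},{"grip":70,"tx":0,"ty":0,"tz":-3,"wx":0,"wy":0,"wz":0}]'
python3 -c "
from h import *
goal(W((190,0,190),np.radians(-5)),np.radians(-5))
cap('side','s6.png');c=load('s6');cv2.imwrite('pics/s6z.png',cv2.resize(c['pixels'][110:260,250:420,::-1],None,fx=4,fy=4))"
```

```text
time_s: 7.5
eef_pos: [655.4, 16.6, 192.4]
ee_rot: [-0.699, 0.7, 0.104, -0.102]
force: [1.0, 0.3, 0.4]
grip_width: 0.818
t 7.5 pos [655.4  16.6 192.4] F [1.  0.3 0.4] grip 0.82 j [-0.15  0.63  1.11 -0.    1.4  -2.02]
rotvec tool [ 0.001 -0.     0.002] | d world [-4.7 14.1 -2.4] | tool now [-0.5  2.3 14.8] | in goal frame [-0.5  2.4 14.8]
axes x,y,z now [[0.96, 0.29, 0.0], [0.0, -0.0, -1.0], [-0.29, 0.96, -0.0]]
```

View pics/s6z.png

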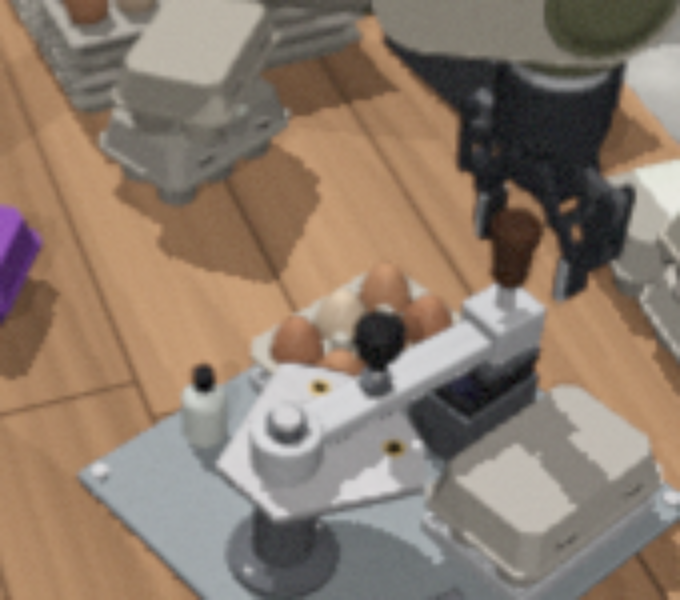

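```bash
python3 -m handwheel '[{"grip":70,"tx":0,"ty":0,"tz":-4,"wx":0,"wy":0.021,"wz":0},{"grip":70,"tx":0,"ty":0,"tz":-4,"wx":0,"wy":0.021,"wz":0},{"grip":70,"tx":0,"ty":0,"tz":-4,"wx":0,"wy":0.021,"wz":0},{"grip":70,"tx":0,"ty":0,"tz":-4,"wx":0,"wy":0.021,"wz":0},{"grip":70,"tx":0,"ty":0,"tz":-4,"wx":0,"wy":0.021,"wz":0},{"grip":70,"tx":0,"ty":0,"tz":-4,"wx":0,"wy":0.021,"wz":0},{"grip":70,"tx":0,"ty":0,"tz":-4,"wx":0,"wy":0.021,"wz":0},{"grip":70,"tx":0,"ty":0,"tz":-4,"wx":0,"wy":0.021,"wz":0},{"grip":70,"tx":0,"ty":0,"tz":-4,"wx":0,"wy":0.021,"wz":0},{"grip":70,"tx":0,"ty":0,"tz":-4,"wx":0,"wy":0.021,"wz":0}]'
python3 -c "
from h import *
goal(W((190,0,190),np.radians(-20)),np.radians(-20))
c=cap('side','s7.png');cv2.imwrite('pics/s7z.png',cv2.resize(c['pixels'][110:260,250:420,::-1],None,fx=4,fy=4))
for d in range(-10,-32,-2): 
  a=np.radians(d); print(d,(4*(proj(c,[W((190,0,229),a),W((75,0,187),a)])-[250,110])).round(0).tolist())
"
```

```text
time_s: 8.38
eef_pos: [662.2, -20.8, 191.2]
ee_rot: [0.707, -0.706, -0.028, 0.03]
force: [-3.9, 4.3, -0.2]
grip_width: 0.821
t 8.3833 pos [662.2 -20.8 191.2] F [-3.9  4.3 -0.2] grip 0.82 j [-0.21  0.65  1.08  0.    1.41 -1.86]
rotvec tool [-0.002  0.051 -0.002] | d world [-3.5  2.5 -1.2] | tool now [-3.3  1.2  2.8] | in goal frame [-3.4  1.2  2.6]
axes x,y,z now [[1.0, 0.08, -0.0], [-0.0, 0.0, -1.0], [-0.08, 1.0, 0.0]]
-10 [[534.0, 234.0], [385.0, 341.0]]
-12 [[540.0, 239.0], [387.0, 343.0]]
-14 [[545.0, 245.0], [390.0, 346.0]]
-16 [[551.0, 251.0], [391.0, 348.0]]
-18 [[556.0, 258.0], [393.0, 351.0]]
-20 [[561.0, 264.0], [395.0, 354.0]]
-22 [[566.0, 270.0], [397.0, 356.0]]
-24 [[570.0, 277.0], [398.0, 359.0]]
-26 [[575.0, 284.0], [399.0, 362.0]]
-28 [[578.0, 291.0], [401.0, 365.0]]
-30 [[582.0, 298.0], [402.0, 367.0]]
```

View pics/s7z.png

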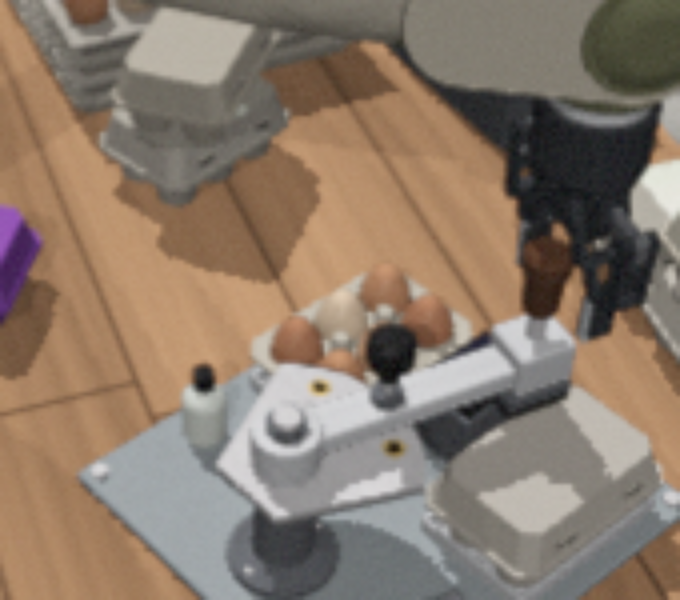

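The handle is at (547,243) in the zoom, which puts the arm at about -15°, with the pin still riding on the plate. Continuing.

```bash
python3 -m handwheel '[{"grip":70,"tx":-1,"ty":0,"tz":-4,"wx":0,"wy":0.021,"wz":0},{"grip":70,"tx":-1,"ty":0,"tz":-4,"wx":0,"wy":0.021,"wz":0},{"grip":70,"tx":-1,"ty":0,"tz":-4,"wx":0,"wy":0.021,"wz":0},{"grip":70,"tx":0,"ty":0,"tz":-4,"wx":0,"wy":0.021,"wz":0},{"grip":70,"tx":0,"ty":0,"tz":-4,"wx":0,"wy":0.021,"wz":0},{"grip":70,"tx":0,"ty":0,"tz":-4,"wx":0,"wy":0.021,"wz":0},{"grip":70,"tx":0,"ty":0,"tz":-4,"wx":0,"wy":0.021,"wz":0},{"grip":70,"tx":0,"ty":0,"tz":-4,"wx":0,"wy":0.021,"wz":0},{"grip":70,"tx":0,"ty":0,"tz":-3,"wx":0,"wy":0.016,"wz":0}]'
python3 -c "
from h import *
goal(W((190,0,190),np.radians(-30)),np.radians(-30))
c=cap('side','s8.png');cv2.imwrite('pics/s8z.png',cv2.resize(c['pixels'][110:260,250:420,::-1],None,fx=4,fy=4))
"
```

```text
time_s: 9.18
eef_pos: [659.5, -56.0, 191.2]
ee_rot: [0.707, -0.706, 0.037, -0.035]
force: [-5.1, 7.0, 1.4]
grip_width: 0.824
t 9.1833 pos [659.5 -56.  191.2] F [-5.1  7.   1.4] grip 0.82 j [-0.26  0.65  1.08  0.    1.41 -1.73]
rotvec tool [-0.002  0.042 -0.002] | d world [-2.6  4.6 -1.2] | tool now [-3.1  1.2  4.3] | in goal frame [-3.3  1.2  4.2]
axes x,y,z now [[0.99, -0.1, -0.0], [-0.0, 0.0, -1.0], [0.1, 0.99, 0.0]]
```

View pics/s8z.png

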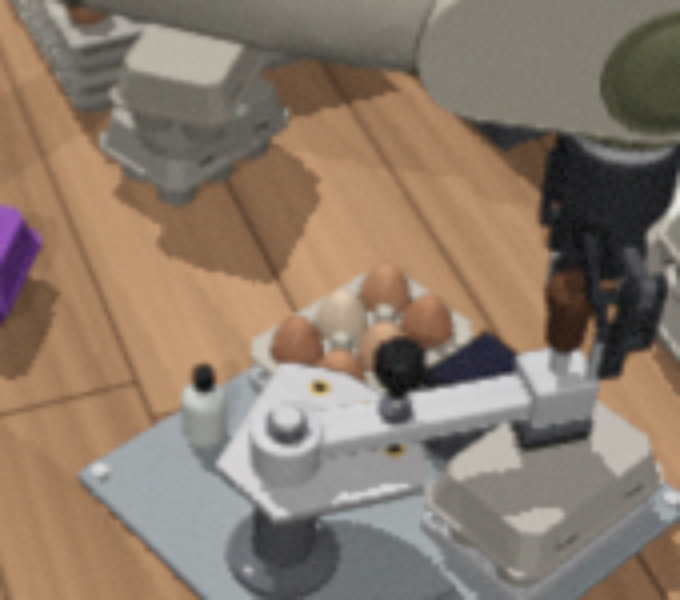

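The arm is at about -26° and the pin is still up. Small steps now, watching the force.

```bash
python3 -m handwheel '[{"grip":70,"tx":-1,"ty":0,"tz":-2,"wx":0,"wy":0.01,"wz":0},{"grip":70,"tx":-1,"ty":0,"tz":-2,"wx":0,"wy":0.01,"wz":0},{"grip":70,"tx":0,"ty":0,"tz":-1.5,"wx":0,"wy":0.008,"wz":0},{"grip":70,"tx":0,"ty":0,"tz":-1.5,"wx":0,"wy":0.008,"wz":0}]'
python3 -c "
from h import *
goal(W((190,0,190),np.radians(-30)),np.radians(-30))
c=cap('side','s9.png');cv2.imwrite('pics/s9z.png',cv2.resize(c['pixels'][160:260,300:420,::-1],None,fx=5,fy=5))
"
```

```text
time_s: 9.57
eef_pos: [657.6, -62.9, 191.4]
ee_rot: [0.706, -0.705, 0.048, -0.049]
force: [2.0, 3.3, 0.4]
grip_width: 0.818
t 9.5667 pos [657.6 -62.9 191.4] F [2.  3.3 0.4] grip 0.82 j [-0.27  0.65  1.09  0.    1.4  -1.71]
rotvec tool [-0.001  0.006  0.002] | d world [-0.8 11.5 -1.4] | tool now [-2.4  1.4 11.3] | in goal frame [-2.4  1.4 11.2]
axes x,y,z now [[0.99, -0.14, 0.0], [0.0, 0.0, -1.0], [0.14, 0.99, 0.0]]
```

View pics/s9z.png

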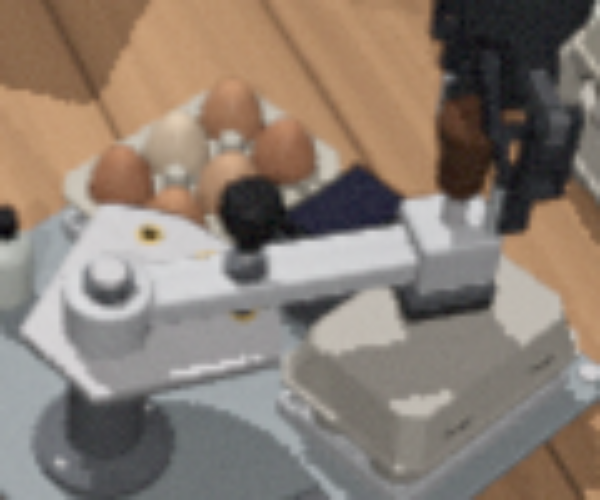

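```bash
python3 -m handwheel '[{"grip":70,"tx":0,"ty":0,"tz":-1.5,"wx":0,"wy":0.005,"wz":0},{"grip":70,"tx":0,"ty":0,"tz":-1.5,"wx":0,"wy":0,"wz":0},{"grip":70,"tx":0,"ty":0,"tz":-1.5,"wx":0,"wy":0,"wz":0}]'
python3 -c "
from h import *
goal(W((190,0,190),np.radians(-30)),np.radians(-30))
c=cap('side','s10.png');cv2.imwrite('pics/s10z.png',cv2.resize(c['pixels'][160:260,300:420,::-1],None,fx=5,fy=5))
"
```

```text
time_s: 9.87
eef_pos: [657.0, -67.7, 191.4]
ee_rot: [0.705, -0.705, 0.049, -0.051]
force: [5.0, 3.6, -0.6]
grip_width: 0.825
t 9.8667 pos [657.  -67.7 191.4] F [ 5.   3.6 -0.6] grip 0.82 j [-0.28  0.65  1.09  0.    1.4  -1.71]
rotvec tool [-0.001  0.002  0.002] | d world [-0.2 16.3 -1.4] | tool now [-2.5  1.4 16.1] | in goal frame [-2.5  1.4 16.1]
axes x,y,z now [[0.99, -0.14, 0.0], [0.0, 0.0, -1.0], [0.14, 0.99, 0.0]]
```

View pics/s10z.png

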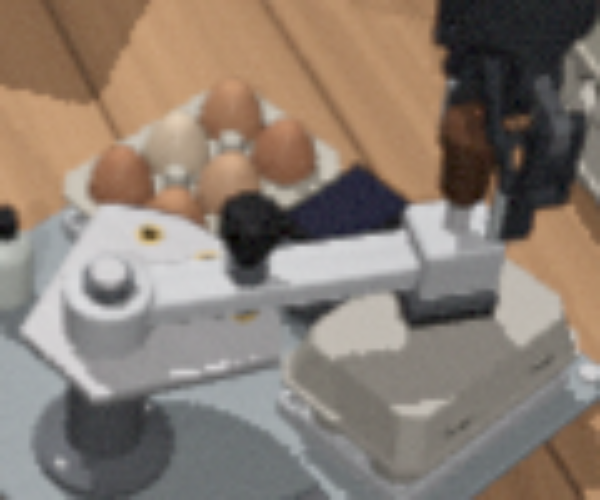

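The knob has dropped from (252,207) to (252,228) in the zoom, so the pin looks home. I'll back off, check it by projection, and take a look with the wrist camera from above.

```bash
python3 -m handwheel '[{"grip":70,"tx":0,"ty":0,"tz":6,"wx":0,"wy":0,"wz":0},{"grip":70,"tx":-1,"ty":0,"tz":10,"wx":0,"wy":0,"wz":0},{"grip":70,"tx":-1,"ty":0,"tz":0,"wx":0,"wy":0,"wz":0},{"grip":70,"tx":0,"ty":-20,"tz":0,"wx":0,"wy":0,"wz":0},{"grip":70,"tx":0,"ty":-30,"tz":0,"wx":0,"wy":0,"wz":0},{"grip":70,"tx":0,"ty":-30,"tz":0,"wx":0,"wy":0,"wz":0},{"grip":20,"tx":0,"ty":-20,"tz":0,"wx":0,"wy":0,"wz":0},{"grip":0,"tx":0,"ty":0,"tz":0,"wx":0,"wy":0,"wz":0},{"grip":0,"tx":0,"ty":0,"tz":0,"wx":0,"wy":0,"wz":0},{"grip":0,"tx":0,"ty":0,"tz":0,"wx":0,"wy":0,"wz":0}]'
python3 -c "
from h import *
goal(W((190,0,232),np.radians(-30)),np.radians(-30))
c=cap('side','s11.png');cv2.imwrite('pics/s11z.png',cv2.resize(c['pixels'][160:260,300:420,::-1],None,fx=5,fy=5))
w=cap('wrist','w11.png')
for d in (-28,-29,-30,-31):
  a=np.radians(d); print(d,(5*(proj(c,[W((190,0,229),a),W((75,0,177),a),W((75,0,187),a)])-[300,160])).round(0).tolist(), proj(w,[W((190,0,232),a),W((75,0,189),a),W((75,0,199),a)]).round(0).tolist())
"
```

```text
time_s: 10.75
eef_pos: [656.4, -51.6, 290.0]
ee_rot: [0.705, -0.705, 0.051, -0.049]
force: [0.5, 0.3, -0.5]
grip_width: 0.249
t 10.75 pos [656.4 -51.6 290. ] F [ 0.5  0.3 -0.5] grip 0.25 j [-0.26  0.6   0.91 -0.    1.63 -1.69]
rotvec tool [-0.     0.002 -0.002] | d world [  0.4   0.2 -58. ] | tool now [ 0.5 58.   0.3] | in goal frame [ 0.4 58.   0.3]
axes x,y,z now [[0.99, -0.14, -0.0], [-0.0, 0.0, -1.0], [0.14, 0.99, 0.0]]
-28 [[473.0, 113.0], [250.0, 219.0], [251.0, 206.0]] [[330.0, 230.0], [324.0, 51.0], [324.0, 49.0]]
-29 [[475.0, 118.0], [250.0, 221.0], [252.0, 208.0]] [[325.0, 230.0], [322.0, 51.0], [322.0, 49.0]]
-30 [[477.0, 122.0], [251.0, 223.0], [252.0, 209.0]] [[320.0, 230.0], [320.0, 51.0], [320.0, 49.0]]
-31 [[479.0, 126.0], [251.0, 225.0], [253.0, 211.0]] [[315.0, 230.0], [318.0, 51.0], [318.0, 49.0]]
```

View pics/s11z.png

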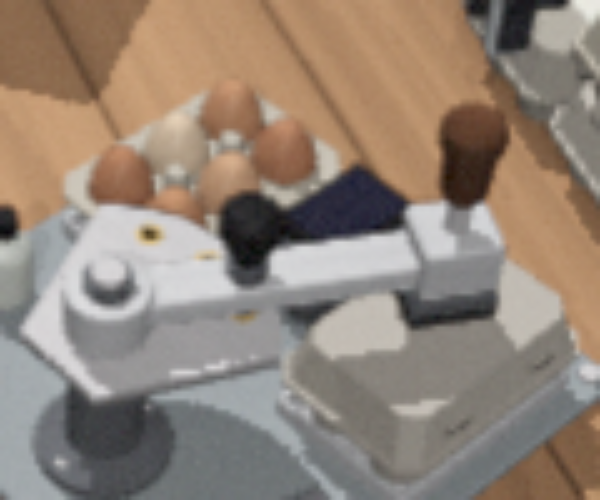

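View pics/w11.png

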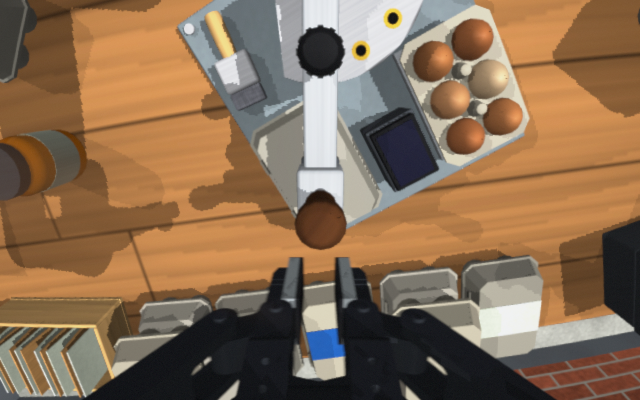

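The arm measures -30°, with the handle at (320,225) and the knob at (320,50). The side view has the knob at its home height, about (251,226). Next I press straight down on the handle top with closed fingers.

```bash
python3 -m handwheel '[{"grip":0,"tx":0,"ty":15,"tz":0,"wx":0,"wy":0,"wz":0},{"grip":0,"tx":0,"ty":20,"tz":0,"wx":0,"wy":0,"wz":0},{"grip":0,"tx":0,"ty":10,"tz":0,"wx":0,"wy":0,"wz":0},{"grip":0,"tx":0,"ty":5,"tz":0,"wx":0,"wy":0,"wz":0},{"grip":0,"tx":0,"ty":0,"tz":0,"wx":0,"wy":0,"wz":0},{"grip":0,"tx":0,"ty":0,"tz":0,"wx":0,"wy":0,"wz":0}]'
python3 -c "
from h import *
goal(W((190,0,232),np.radians(-30)),np.radians(-30))
c=cap('side','s12.png');cv2.imwrite('pics/s12z.png',cv2.resize(c['pixels'][130:230,330:450,::-1],None,fx=5,fy=5))"
```

```text
time_s: 11.35
eef_pos: [656.9, -51.8, 241.8]
ee_rot: [-0.705, 0.705, -0.05, 0.05]
force: [0.5, 0.2, 0.2]
grip_width: 0.004
t 11.35 pos [656.9 -51.8 241.8] F [0.5 0.2 0.2] grip 0.0 j [-0.26  0.62  1.01 -0.    1.51 -1.69]
rotvec tool [0.    0.002 0.   ] | d world [-0.   0.4 -9.8] | tool now [-0.1  9.8  0.4] | in goal frame [-0.1  9.8  0.4]
axes x,y,z now [[0.99, -0.14, 0.0], [0.0, -0.0, -1.0], [0.14, 0.99, -0.0]]
```

View pics/s12z.png

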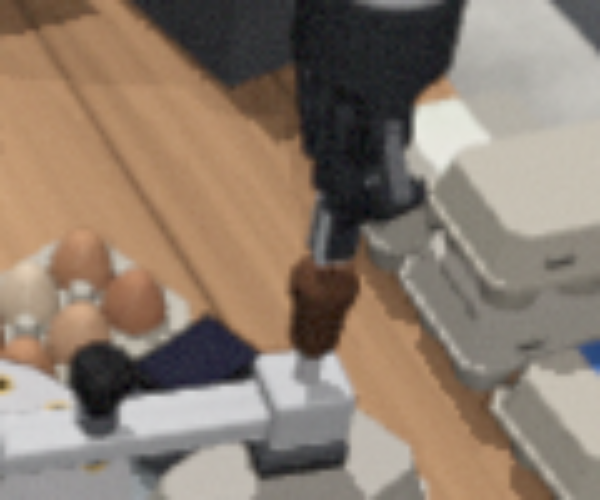

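The fingertip at (330,255) is centred over the handle. Pressing.

```bash
python3 -m handwheel '[{"grip":0,"tx":0,"ty":5,"tz":0,"wx":0,"wy":0,"wz":0},{"grip":0,"tx":0,"ty":4,"tz":0,"wx":0,"wy":0,"wz":0},{"grip":0,"tx":0,"ty":3,"tz":0,"wx":0,"wy":0,"wz":0},{"grip":0,"tx":0,"ty":3,"tz":0,"wx":0,"wy":0,"wz":0},{"grip":0,"tx":0,"ty":3,"tz":0,"wx":0,"wy":0,"wz":0},{"grip":0,"tx":0,"ty":3,"tz":0,"wx":0,"wy":0,"wz":0},{"grip":0,"tx":0,"ty":0,"tz":0,"wx":0,"wy":0,"wz":0}]'
python3 -m handwheel '[{"grip":0,"tx":0,"ty":2,"tz":0,"wx":0,"wy":0,"wz":0},{"grip":0,"tx":0,"ty":0,"tz":0,"wx":0,"wy":0,"wz":0}]'
```

```text
time_s: 11.98
eef_pos: [656.9, -51.8, 220.1]
ee_rot: [-0.705, 0.705, -0.05, 0.05]
force: [0.6, 1.1, 4.9]
grip_width: -0.001
time_s: 12.15
eef_pos: [656.9, -51.8, 218.4]
ee_rot: [-0.705, 0.705, -0.05, 0.05]
force: [0.8, -0.2, 3.2]
grip_width: -0.0
```

```bash
python3 -m handwheel '[{"grip":0,"tx":0,"ty":2,"tz":0,"wx":0,"wy":0,"wz":0},{"grip":0,"tx":0,"ty":0,"tz":0,"wx":0,"wy":0,"wz":0}]';python3 -m handwheel '[{"grip":0,"tx":0,"ty":1,"tz":0,"wx":0,"wy":0,"wz":0},{"grip":0,"tx":0,"ty":0,"tz":0,"wx":0,"wy":0,"wz":0},{"grip":0,"tx":0,"ty":0,"tz":0,"wx":0,"wy":0,"wz":0}]'
```

```text
time_s: 12.32
eef_pos: [656.9, -51.8, 218.0]
ee_rot: [-0.705, 0.706, -0.049, 0.051]
force: [-3.6, 0.9, 11.8]
grip_width: -0.001
time_s: 12.57
eef_pos: [657.0, -51.8, 218.0]
ee_rot: [-0.705, 0.706, -0.049, 0.051]
force: [-4.1, 0.2, 16.0]
grip_width: -0.003
```

Force jumped to 16 N with little further travel, so I'm looking before pushing more.

```bash
python3 -c "
from h import *
goal(W((190,0,232),np.radians(-30)),np.radians(-30))
c=cap('side','s13.png');cv2.imwrite('pics/s13z.png',cv2.resize(c['pixels'][140:240,320:440,::-1],None,fx=6,fy=6))
print(sense()['wrist_torque'])"
```

```text
t 12.5667 pos [657.  -51.8 218. ] F [-4.1  0.2 16. ] grip -0.0 j [-0.26  0.63  1.06 -0.    1.45 -1.69]
rotvec tool [0.001 0.002 0.003] | d world [-0.1  0.4 14. ] | tool now [ -0.1 -14.    0.4] | in goal frame [ -0.2 -14.    0.4]
axes x,y,z now [[0.99, -0.14, 0.0], [0.0, -0.0, -1.0], [0.14, 0.99, -0.0]]
[0.13395891 0.78725838 0.01373204]
```

View pics/s13z.png

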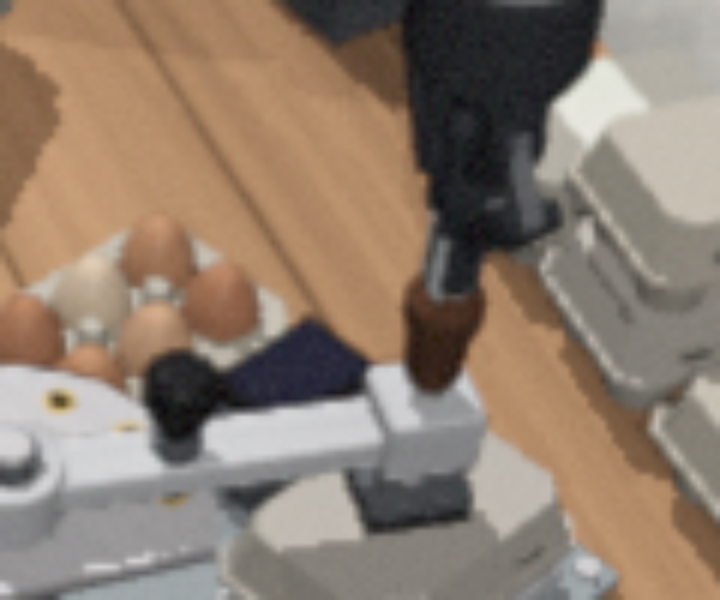

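```bash
python3 -c "
from h import *
c=load('s13');a=np.radians(-30)
p=proj(c,[W((190,0,z),a) for z in (176,162,159,158)]);print(p)
A=load('s12')['pixels'].astype(int);B=c['pixels'].astype(int)
def ext(I):
  m=(I[:,:,0]-I[:,:,2]>18)&(I[:,:,0]<125);m[:, :378]=0;m[:,405:]=0;m[:180]=0;m[215:]=0
  ys,xs=np.nonzero(m);return ys.min(),ys.max(),xs.min(),xs.max(),m.sum(), m.sum(1)[ys.min():ys.max()+1]
print(ext(A));print(ext(B))
for I in(A,B): print(I[192:212,393].sum(1))
m=slice(190,222)
ga=A[175:215,384:402].mean(2);gb=B[:,:].mean(2)
"
```

```text
[[392.50801203 199.14321777]
 [391.75578906 202.87339207]
 [391.59629377 203.66401305]
 [391.54326023 203.92687844]]
(np.int64(180), np.int64(200), np.int64(379), np.int64(404), np.int64(234), array([ 4,  6, 11, 15, 15, 14, 14, 14, 14, 13, 13, 12, 12, 11, 11, 11, 10,
       10, 11,  9,  4]))
(np.int64(181), np.int64(204), np.int64(378), np.int64(404), np.int64(195), array([ 1,  4,  5,  2,  2,  3,  3,  5,  8, 14, 14, 14, 14, 13, 12, 11, 12,
       12, 12, 10,  8,  7,  5,  4]))
[135 106 104 112  91  88 110 114 122 198 387 402 411 412 415 443 449 458
 490 429]
[160 155 139 129 102 104 115 114 109 108  97  98 140 253 395 440 448 455
 480 434]
```

The handle's lower edge moved about 4.3 px, which is about 16 mm of travel, at 16 N. A slight extra push and a hold, then a slow rise.

```bash
python3 -m handwheel '[{"grip":0,"tx":0,"ty":0.5,"tz":0,"wx":0,"wy":0,"wz":0},{"grip":0,"tx":0,"ty":0,"tz":0,"wx":0,"wy":0,"wz":0},{"grip":0,"tx":0,"ty":0,"tz":0,"wx":0,"wy":0,"wz":0},{"grip":0,"tx":0,"ty":0,"tz":0,"wx":0,"wy":0,"wz":0}]'
python3 -m handwheel '[{"grip":0,"tx":0,"ty":-4,"tz":0,"wx":0,"wy":0,"wz":0},{"grip":0,"tx":0,"ty":-4,"tz":0,"wx":0,"wy":0,"wz":0},{"grip":0,"tx":0,"ty":-5,"tz":0,"wx":0,"wy":0,"wz":0},{"grip":0,"tx":0,"ty":-6,"tz":0,"wx":0,"wy":0,"wz":0},{"grip":0,"tx":0,"ty":-10,"tz":0,"wx":0,"wy":0,"wz":0},{"grip":0,"tx":0,"ty":-20,"tz":0,"wx":0,"wy":0,"wz":0},{"grip":0,"tx":0,"ty":-30,"tz":0,"wx":0,"wy":0,"wz":0},{"grip":0,"tx":0,"ty":-20,"tz":0,"wx":0,"wy":0,"wz":0},{"grip":0,"tx":0,"ty":0,"tz":0,"wx":0,"wy":0,"wz":0},{"grip":0,"tx":0,"ty":0,"tz":0,"wx":0,"wy":0,"wz":0}]'
python3 -c "
from h import *
goal(W((190,0,232),np.radians(-30)),np.radians(-30))
c=cap('side','s14.png');cv2.imwrite('pics/s14z.png',cv2.resize(c['pixels'][140:270,300:440,::-1],None,fx=5,fy=5))
cap('wrist','w14.png')"
```

```text
time_s: 12.95
eef_pos: [657.0, -51.8, 218.0]
ee_rot: [-0.705, 0.706, -0.049, 0.051]
force: [-5.6, 1.4, 18.0]
grip_width: 0.001
time_s: 13.78
eef_pos: [656.8, -51.8, 314.5]
ee_rot: [-0.705, 0.705, -0.05, 0.05]
force: [0.5, 0.1, -1.1]
grip_width: -0.002
t 13.7833 pos [656.8 -51.8 314.5] F [ 0.5  0.1 -1.1] grip -0.0 j [-0.26  0.6   0.85 -0.    1.69 -1.69]
rotvec tool [0.    0.002 0.001] | d world [  0.1   0.4 -82.5] | tool now [-0.1 82.5  0.4] | in goal frame [ 0.  82.5  0.4]
axes x,y,z now [[0.99, -0.14, 0.0], [0.0, -0.0, -1.0], [0.14, 0.99, -0.0]]
```

View pics/s14z.png

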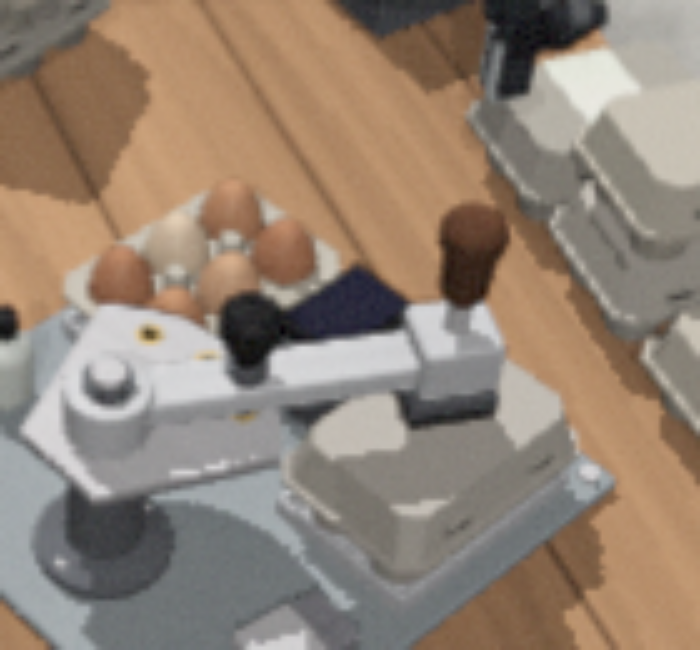

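View pics/w14.png

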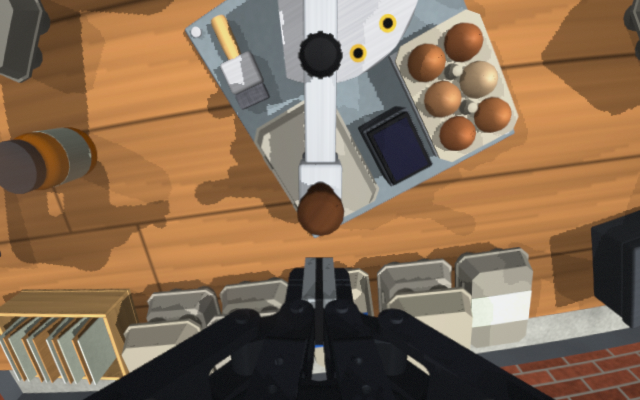

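The stamp is back up and the carton, eggs and bystanders look unchanged. TCP travel below 232 was only 14 mm though, so I'll measure how far the stamp really went before trusting the print.

```bash
python3 -c "
from h import *
A=load('s14')['pixels'];B=load('s13')['pixels'];a=np.radians(-30)
c=load('s13')
up=lambda I,x0,x1,y0,y1:cv2.resize(I[y0:y1,x0:x1],None,fx=8,fy=8,interpolation=cv2.INTER_CUBIC)
def tm(name,x0,x1,y0,y1):
  T=up(A,x0,x1,y0,y1);S=up(B,x0-5,x1+5,y0-3,y1+9);r=cv2.matchTemplate(S,T,cv2.TM_CCOEFF_NORMED);_,v,_,l=cv2.minMaxLoc(r);print(name,v,l[0]/8-5,l[1]/8-3)
tm('handle low',386,400,190,203);tm('handle low2',388,398,192,202);tm('rubber',380,400,217,226);tm('block static',382,402,203,215)
for z in (232,200,176,94): 
  print(z,[ (proj(c,W((190,0,z-d),a))-proj(c,W((190,0,z),a)))[0].round(2).tolist() for d in (14,16,18)])
cv2.imwrite('pics/cmp.png',np.hstack([up(A,370,415,170,235),up(B,370,415,170,235)])[:,:,::-1])
"
```

```text
handle low 0.9134700894355774 -0.625 3.5
handle low2 0.8992390036582947 -0.625 3.625
rubber 0.7400843501091003 -0.5 3.125
block static 0.7839469313621521 0.25 0.875
232 [[-0.81, 4.01], [-0.92, 4.58], [-1.04, 5.15]]
200 [[-0.78, 3.85], [-0.88, 4.39], [-0.99, 4.93]]
176 [[-0.75, 3.73], [-0.86, 4.26], [-0.96, 4.78]]
94 [[-0.68, 3.36], [-0.78, 3.84], [-0.87, 4.31]]
```

View pics/cmp.png

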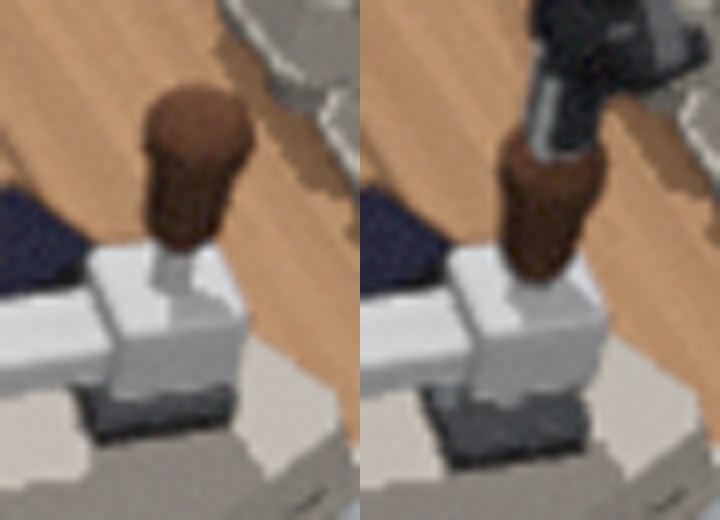

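Image matching gives only 13–14 mm of travel at 16 N, so whether it printed is unclear. The side camera sees about 13 mm in under the face, so I'll compare the lid there before and after.

```bash
python3 -c "
from h import *
A=load('s11')['pixels'];B=load('s14')['pixels'];a=np.radians(-30)
c=load('s14')
# face near-side edges & print area on lid
for z in (94,80): print(z,[proj(c,W((190+dx,dy,z),a))[0].round(1).tolist() for dx,dy in ((-25,-18),(25,-18),(25,18),(-25,18))], [proj(c,W((190+dx,dy,z),a))[0].round(1).tolist() for dx,dy in ((-18,-25),(18,-25))])
up=lambda I:cv2.resize(I[205:245,365:420],None,fx=7,fy=7,interpolation=cv2.INTER_NEAREST)
D=np.clip(np.abs(A.astype(int)-B)*4,0,255).astype(np.uint8)
cv2.imwrite('pics/cmp2.png',np.vstack([np.hstack([up(A),up(B)]),np.hstack([up(D),up(D)])])[:,:,::-1])
"
```

```text
94 [[381.6, 226.1], [399.0, 223.6], [394.8, 214.2], [377.7, 216.6]] [[384.8, 227.7], [397.4, 225.8]]
80 [[381.0, 229.5], [398.2, 227.0], [394.1, 217.6], [377.1, 220.0]] [[384.2, 231.0], [396.6, 229.2]]
```

View pics/cmp2.png

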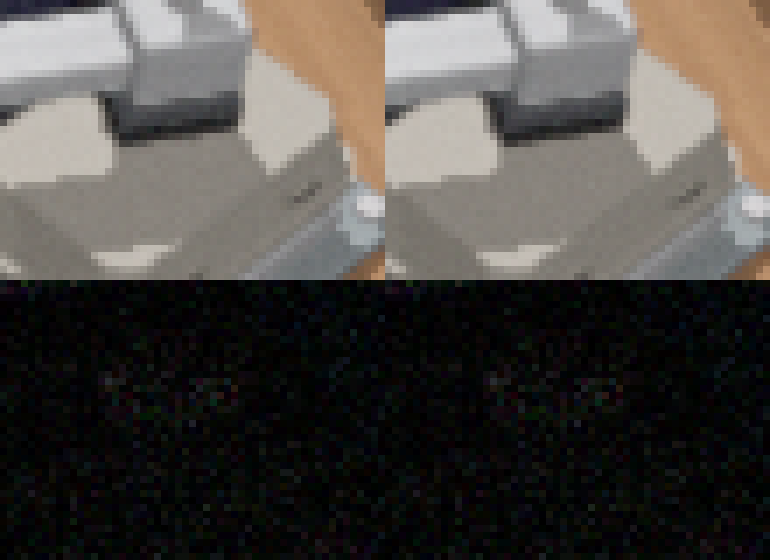

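No mark shows in the visible strip under the face, and nothing else changed. So I take it as not printed, and I'll press again in finer steps to get force against travel.

```bash
python3 -m handwheel '[{"grip":0,"tx":0,"ty":15,"tz":0,"wx":0,"wy":0,"wz":0},{"grip":0,"tx":0,"ty":30,"tz":0,"wx":0,"wy":0,"wz":0},{"grip":0,"tx":0,"ty":25,"tz":0,"wx":0,"wy":0,"wz":0},{"grip":0,"tx":0,"ty":8,"tz":0,"wx":0,"wy":0,"wz":0},{"grip":0,"tx":0,"ty":0,"tz":0,"wx":0,"wy":0,"wz":0},{"grip":0,"tx":0,"ty":0,"tz":0,"wx":0,"wy":0,"wz":0}]'
for i in 1 2 3 4; do python3 -m handwheel '[{"grip":0,"tx":0,"ty":2,"tz":0,"wx":0,"wy":0,"wz":0},{"grip":0,"tx":0,"ty":0,"tz":0,"wx":0,"wy":0,"wz":0},{"grip":0,"tx":0,"ty":0,"tz":0,"wx":0,"wy":0,"wz":0}]' | egrep 'eef|force'; done
python3 -c "
from h import *
cap('side','s15.png')"
```

```text
time_s: 14.38
eef_pos: [656.9, -51.8, 236.4]
ee_rot: [-0.705, 0.705, -0.05, 0.05]
force: [0.1, -0.5, 0.8]
grip_width: 0.003
eef_pos: [657.0, -51.9, 234.7]
force: [0.7, 0.0, -0.5]
eef_pos: [656.9, -51.8, 232.1]
force: [1.1, 1.1, 0.7]
eef_pos: [656.9, -51.8, 229.9]
force: [0.7, -0.3, 3.8]
eef_pos: [656.8, -51.8, 227.8]
force: [0.9, -0.5, 3.0]
```

```bash
python3 -m handwheel '[{"grip":0,"tx":0,"ty":3,"tz":0,"wx":0,"wy":0,"wz":0},{"grip":0,"tx":0,"ty":3,"tz":0,"wx":0,"wy":0,"wz":0},{"grip":0,"tx":0,"ty":0,"tz":0,"wx":0,"wy":0,"wz":0},{"grip":0,"tx":0,"ty":0,"tz":0,"wx":0,"wy":0,"wz":0}]' | egrep 'eef|force'
for i in 1 2 3 4; do python3 -m handwheel '[{"grip":0,"tx":0,"ty":1,"tz":0,"wx":0,"wy":0,"wz":0},{"grip":0,"tx":0,"ty":0,"tz":0,"wx":0,"wy":0,"wz":0},{"grip":0,"tx":0,"ty":0,"tz":0,"wx":0,"wy":0,"wz":0},{"grip":0,"tx":0,"ty":0,"tz":0,"wx":0,"wy":0,"wz":0}]' | egrep 'eef|force'; done
python3 -c "
from h import *
cap('side','s16.png');cap('wrist','w16.png')"
```

```text
eef_pos: [656.8, -51.9, 221.8]
force: [3.1, 0.5, 4.1]
eef_pos: [656.8, -51.8, 220.9]
force: [2.8, -1.1, 3.3]
eef_pos: [656.8, -51.8, 219.9]
force: [1.8, -0.9, 4.4]
eef_pos: [656.8, -51.9, 218.9]
force: [3.9, -0.2, 4.0]
eef_pos: [656.8, -51.8, 218.1]
force: [2.5, 1.0, 6.0]
```

View pics/w16.png

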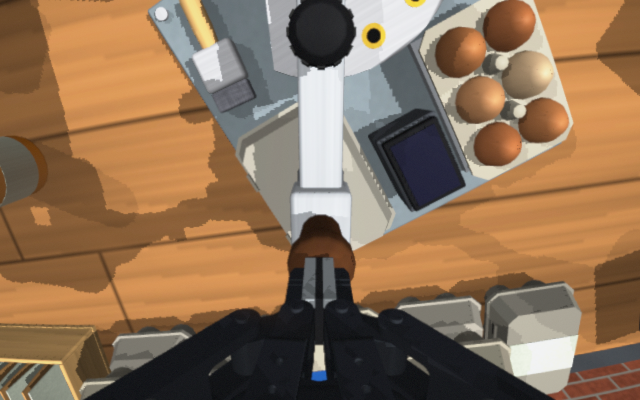

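View pics/s16.png

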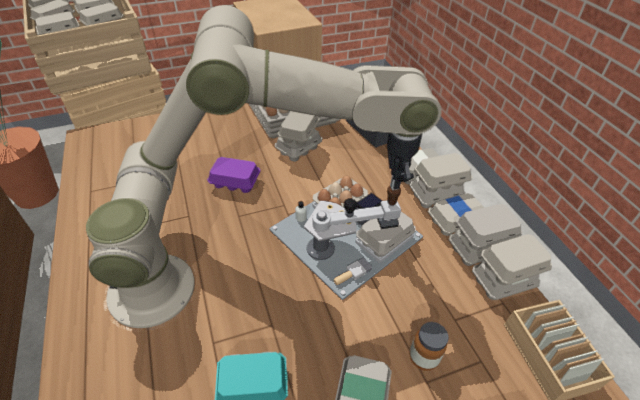

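Nothing obstructs. The fingertip at (320,262) rests on the handle, spring-only force is about 4–6 N, and the face is at the lid. Continuing with 1 mm steps.

```bash
for i in 1 2 3; do python3 -m handwheel '[{"grip":0,"tx":0,"ty":1,"tz":0,"wx":0,"wy":0,"wz":0},{"grip":0,"tx":0,"ty":0,"tz":0,"wx":0,"wy":0,"wz":0},{"grip":0,"tx":0,"ty":0,"tz":0,"wx":0,"wy":0,"wz":0}]' | egrep 'eef|force'; done
python3 -c "
from h import *
cap('side','s17.png');print(sense()['joints'],sense()['tau'],sense()['time_s'])"
```

```text
eef_pos: [656.8, -51.8, 218.1]
force: [-0.1, 0.1, 11.4]
eef_pos: [656.9, -51.8, 218.0]
force: [-1.8, 0.8, 15.7]
eef_pos: [656.9, -51.8, 218.0]
force: [-3.1, 0.7, 20.9]
[-2.56066907e-01  6.26118811e-01  1.05790007e+00 -2.18297793e-04
  1.45416287e+00 -1.68515605e+00] [-1.51841487e-01 -4.27132201e+01 -2.02074283e+01  1.01706530e-01
 -9.08872169e-01 -9.37349214e-04] 18.0
```

```bash
python3 -c "
from h import *
up=lambda I:cv2.resize(I[170:245,350:420],None,fx=8,fy=8,interpolation=cv2.INTER_CUBIC)
cv2.imwrite('pics/s17z.png',up(load('s17')['pixels'])[:,:,::-1])
U=lambda I,x0,x1,y0,y1:cv2.resize(I[y0:y1,x0:x1],None,fx=8,fy=8,interpolation=cv2.INTER_CUBIC)
A=load('s14')['pixels']
for f in ('s13','s15','s16','s17'):
  B=load(f)['pixels']
  for (x0,x1,y0,y1) in ((386,400,190,203),(380,400,220,229)):
    T=U(A,x0,x1,y0,y1);S=U(B,x0-5,x1+5,y0-3,y1+9);r=cv2.matchTemplate(S,T,cv2.TM_CCOEFF_NORMED);_,v,_,l=cv2.minMaxLoc(r);print(f,round(v,2),l[0]/8-5,l[1]/8-3)
"
```

```text
s13 0.91 -0.625 3.5
s13 0.96 -0.5 3.25
s15 0.99 -0.25 1.0
s15 0.99 -0.125 1.0
s16 0.91 -0.625 3.625
s16 0.96 -0.5 3.25
s17 0.91 -0.625 3.625
s17 0.96 -0.5 3.25
```

View pics/s17z.png

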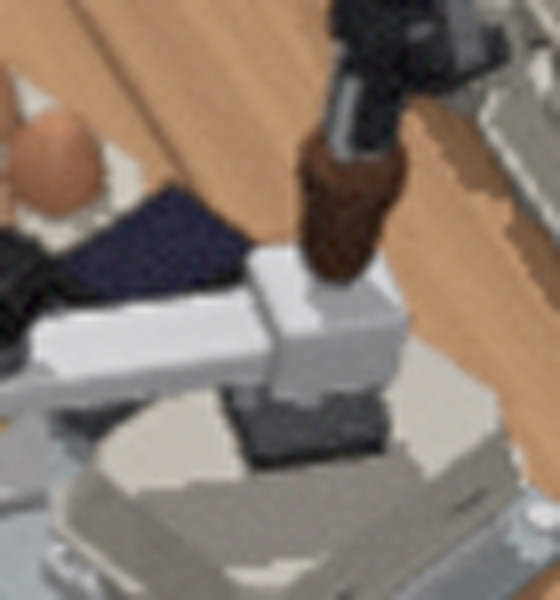

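```bash
python3 -c "
from h import *
s,R=tool()
print(s['force'],s['wrist_torque'],s['eef_pos'],R.as_matrix().round(3).tolist())
F=s['force'];T=s['wrist_torque']*1000
for h in (0,100,150,200,250):
  # torque about point P=(tcp + h up): find xy offset of action point at TCP height: T = r x F, r=(x,y,-h)
  x=None
  # Tx = y*Fz + h*Fy ; Ty = -h*Fx - x*Fz
  print(h, 'x',(-T[1]-h*F[0])/F[2],'y',(T[0]-h*F[1])/F[2])
"
```

```text
[-2.85852171  0.34978291 20.73091156] [ 0.07936795  0.59814297 -0.04192301] [656.90981184 -51.82579143 217.98551336] [[0.99, 0.003, 0.141], [-0.141, -0.001, 0.99], [0.003, -1.0, -0.001]]
0 x -28.852709459591683 y 3.8284833120619255
100 x -15.064016632138857 y 2.141230398768686
150 x -8.169670218412444 y 1.2976039421220662
200 x -1.275323804686032 y 0.45397748547544625
250 x 5.619022609040383 y -0.3896489711711734
```

The wrench's line of action runs through the fingertip, so the handle really carries the 21 N, and the face is visibly seated on the lid. I'll add a little more push to see whether the rubber yields, then lift and look under the stamp.

```bash
for i in 1 2; do python3 -m handwheel '[{"grip":0,"tx":0,"ty":1,"tz":0,"wx":0,"wy":0,"wz":0},{"grip":0,"tx":0,"ty":0,"tz":0,"wx":0,"wy":0,"wz":0},{"grip":0,"tx":0,"ty":0,"tz":0,"wx":0,"wy":0,"wz":0}]' | egrep 'eef|force'; done
```

```text
eef_pos: [656.9, -51.8, 217.9]
force: [-4.8, 0.9, 24.8]
eef_pos: [657.0, -51.9, 217.9]
force: [-7.9, 0.4, 30.3]
```

```bash
python3 -m handwheel '[{"grip":0,"tx":0,"ty":-6,"tz":0,"wx":0,"wy":0,"wz":0},{"grip":0,"tx":0,"ty":-5,"tz":0,"wx":0,"wy":0,"wz":0},{"grip":0,"tx":0,"ty":-5,"tz":0,"wx":0,"wy":0,"wz":0},{"grip":0,"tx":0,"ty":-6,"tz":0,"wx":0,"wy":0,"wz":0},{"grip":0,"tx":0,"ty":-10,"tz":0,"wx":0,"wy":0,"wz":0},{"grip":0,"tx":0,"ty":-20,"tz":0,"wx":0,"wy":0,"wz":0},{"grip":0,"tx":0,"ty":-30,"tz":0,"wx":0,"wy":0,"wz":0},{"grip":0,"tx":0,"ty":-25,"tz":0,"wx":0,"wy":0,"wz":0},{"grip":0,"tx":0,"ty":0,"tz":0,"wx":0,"wy":0,"wz":0},{"grip":0,"tx":0,"ty":0,"tz":0,"wx":0,"wy":0,"wz":0}]'
python3 -c "
from h import *
a=np.radians(-30)
B=np.mean([cap('side','s18.png')['pixels'].astype(float) for _ in range(4)],0)
A=load('s11')['pixels'].astype(float)
c=load('s18')
print(sense()['time_s'])
D=(B-A)[200:240,370:410]
print(np.abs(D).mean(), np.abs(D).max())
print((B-A).mean(2)[214:234,376:402].round(0).astype(int))
cv2.imwrite('pics/s18z.png',cv2.resize(B.astype(np.uint8)[195:245,355:420],None,fx=10,fy=10,interpolation=cv2.INTER_NEAREST)[:,:,::-1])
"
```

```text
time_s: 19.33
eef_pos: [656.7, -51.7, 320.7]
ee_rot: [-0.705, 0.705, -0.05, 0.05]
force: [0.4, -0.4, -0.4]
grip_width: -0.0
19.5333
1.4538541666666667 10.0
[[ 1  1  0  0 -1  0 -2  1  3  1  0  0  2 -1  3  0  4  2  1  0  0  4  2 -2
   2  0]
 [ 1  0  1 -2 -2  1  0  0 -1 -1 -2  1  2  1  2  3 -2  0  0  2  1  0 -1 -2
  -1  0]
 [-1  2  2 -2  0  1 -1  0  0 -1 -2 -1  0 -1  0 -2  2  1 -2  1  0  0 -1  0
   1  0]
 [ 0  1  0  0  0  3  2  0  4  0  3  0 -1 -3  2  2  0 -2  1  2 -2 -2  1 -1
  -2  1]
 [ 1 -2  1  2 -5  2  0  0  0 -1  0  1  5 -4 -2  1  2  0 -1 -2  0  0 -1  3
  -2  2]
 [ 1  0 -2  5  7 -3 -7  1 -1  2 -1  2  0  1  0 -2 -1  5 -1 -1 -1  4  3 -6
  -2  3]
 [ 0 -1  1 -1  3 -6  3  0 -5  3  2 -1  2  1  2  0  2  4 -4  4  1 -1 -3 -1
   0  1]
 [-1 -2 -1 -2  6 -1  2  2  1 -1  4 -1 -4  3  1  0 -5 -3 -3  0  1 -2 -3  0
   0  0]
 [ 0 -2  0 -2  0  3 -4 -1 -6  1 -2 -1  4 -1 -3  1  0  0  3 -2 -5 -2  4  2
   2  1]
 [ 1  0  0  1  2  1  4  4  4  2  0  5 -6  0  2 -2  1  0 -1  0  8  3 -1 -1
  -1  0]
 [ 0  2  1 -1 -4  0 -2 -3  2  1 -3  5 -4 -3 -2  2  2  4 -1 -2  0 -2 -1 -1
   0  2]
 [-1  0  1  3  0  0 -4  2  0  2 -2 -2  0  3  3 -1  4  0 -4 -3 -1  0  1 -1
   0  2]
 [-1  2  0 -1  1  0  2 -2  1  1  2  2  1 -2 -1  0  0  0 -3  0 -2  0 -1  2
  -1  0]
 [ 2  0  1 -1  1 -1  0  2  1 -1 -3  1  2  0 -2 -1 -2 -1 -5 -2 -3 -3  1  1
   2  0]
 [ 0  0  1 -1 -1  0  0  0 -3 -3 -2  3  0  1 -1  2  2 -2  0 -2  2  2  1 -2
  -1  1]
 [ 0  0  1 -1  1 -1  0 -2  3  0 -4 -3  3  1  0 -2 -1  3  1 -1  3  0 -2 -2
   0 -1]
 [ 0  0  0  1  0  1 -4 -1 -2  0 -1 -3  2 -1 -2 -1 -1 -1  2  1 -2  2 -1 -2
  -1  0]
 [-4 -4  1  0  0  0 -2  0 -2  1  2  2  0  1  0 -4  1 -1 -2  0 -1  2  1  3
  -1 -2]
 [ 5  0  0 -1  2 -1 -1  0  1  1  0  3  3  0  2  1  0  1  4  3  0 -2  1 -1
   1  1]
 [ 2  2 -2  1  0  1  1  3 -2 -2  0 -1  2  0  3 -1  0 -3 -2  1  0 -1  0 -2
   1 -1]]
```

View pics/s18z.png

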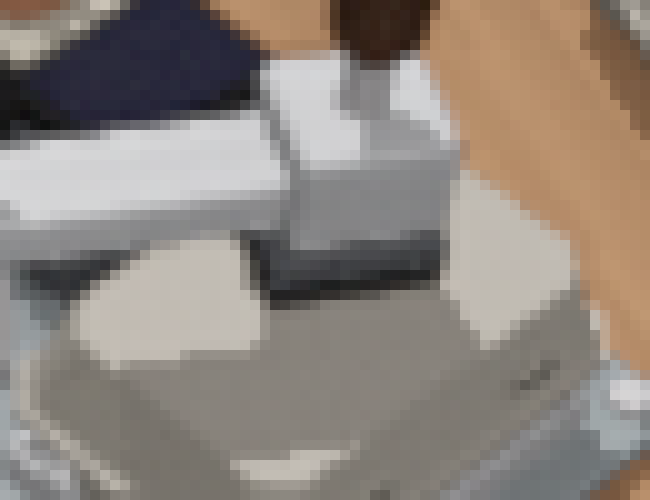

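There is no visible ink mark, so prints may not be rendered. The contact evidence is repeatable: the face seats on the lid at exactly 14 mm and carried up to 30 N on the handle, well over 12 N. Last check is the whole scene.

```bash
python3 -m handwheel '[{"grip":0,"tx":-10,"ty":-20,"tz":0,"wx":0,"wy":0,"wz":0},{"grip":0,"tx":-20,"ty":-20,"tz":0,"wx":0,"wy":0,"wz":0},{"grip":0,"tx":-20,"ty":0,"tz":0,"wx":0,"wy":0,"wz":0},{"grip":0,"tx":0,"ty":0,"tz":0,"wx":0,"wy":0,"wz":0},{"grip":0,"tx":0,"ty":0,"tz":0,"wx":0,"wy":0,"wz":0}]'
python3 -c "
from h import *
c=cap('wrist','w19.png');s=cap('side','s19.png')
a=np.radians(-30)
print(proj(c,[W((190,0,232),a),W((75,0,189),a)]).round(0).tolist())
A=load('side0')['pixels'].astype(int);D=np.abs(A-s['pixels'].astype(int)).mean(2)
cv2.imwrite('pics/dif.png',np.clip(D*3,0,255).astype(np.uint8))"
```

```text
time_s: 19.95
eef_pos: [606.7, -44.6, 359.7]
ee_rot: [0.705, -0.705, 0.05, -0.05]
force: [0.8, -0.2, -0.0]
grip_width: -0.001
[[319.0, 251.0], [319.0, 118.0]]
```

View pics/w19.png

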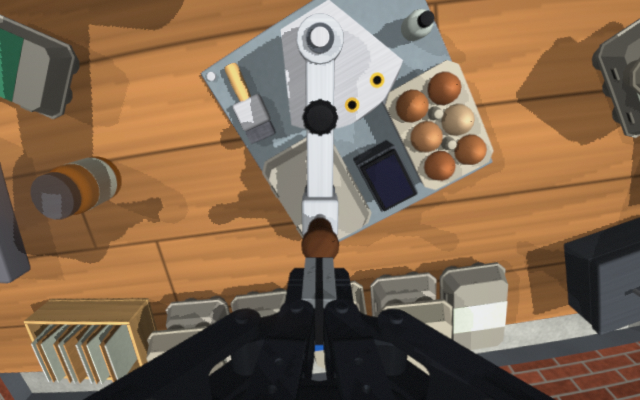

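View pics/dif.png

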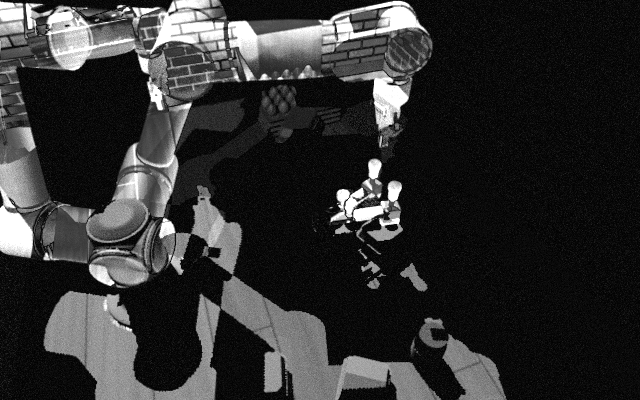

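The scene is intact: only the arm, its shadows and the robot differ. The arm is locked at the right nest, with the knob at (319,118) as predicted, and the stamp is up. Handing in.

```bash
python3 -c "
from rig import ctrl,sense
print(ctrl.finish_job(),sense()['time_s'])"
```

```text
the job is handed in; nothing more can be done
the job is handed in; nothing more can be done
```

The job is handed in, but I could not confirm that the stamp printed. The rest went as asked.

**Turning the arm:** I lifted the index pin about 14 mm by its knob, turned the arm about 5° and let the knob go. I then pushed the arm by the stamp handle towards the closed carton in the right (-y) nest until the pin dropped in by itself. I stopped there, with about 6 N on the tool. The arm measures -30°, and the knob is at its home height.

**Pressing the stamp:**
- **First press:** I pressed straight down with closed fingers to 18 N and let the stamp spring back.
- **Second press:** no mark was visible and the travel was short, so I pressed a second time, to 30 N, at the same spot. If the first press did print, the lid carries a double print.

**Checks that disagreed:**
- **Travel:** both presses stopped hard at about 14 mm, where the face meets the lid. The rubber did not yield towards the expected 17 mm. By force, the lid took well over 4 N.
- **Mark:** I saw no ink in the roughly 13 mm strip of lid the side camera can see under the face. The print is inferred from the push force alone.

**Final state:** the stamp is back up and the robot is clear of everything. The side picture matches the starting one, with no sign that the carton, eggs or other items moved. The clock read about 20 s of the 64 s allowed just before I handed it in.

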